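# Cure the cork rod handles on the light bed

## Robot

A 7-joint arm with a two-finger parallel gripper is mounted at the origin on the work surface. World frame = base frame: x ahead of the robot, y to its left, z up, the work surface at z = 0. Lengths are in m, angles in rad, forces in N, time in s.
With the tool pointing down it reaches from about 0.425 to 0.875 m from the base axis. Payload 4.7 kg.
Tool frame: the origin (TCP) lies on the centre line of the jaws, within the pads' length; the fingertips stand 19 mm ahead of it and the grasp point (between the pads) is the TCP (ctrl.nose_length is the distance from the TCP to the fingertips, in m); z points along the fingers, x is the direction in which the jaws open and shut, and the axes are right-handed (so a half turn about z gives the same grasp; the last joint's range is limited). The gripper opens to 87 mm and grips with 3 to 60 N. Pads are 19 mm wide; open, the fingers measure 117 mm over their backs; the gripper's body (75 mm by 190 mm) begins 51 mm behind the grasp point.
Start: joints at [-1.269, 0.321, -0.07, 1.45, 0.023, 1.371, -0.057], TCP at [0.185, 0.623, 0.242] pointing down, gripper open.
Joint ranges: [-2.86, 2.86], [-0.3, 2.09], [-1.38, 1.24], [0.06, 2.45], [-1.56, 4.7], [0.09, 2.05], [-2.69, 2.69]. Speed limits (rad/s): [2.57, 2.57, 3.14, 3.14, 3.14, 3.14, 3.14].

## Interface

Orientations are given as a rotation vector (axis times angle).
In Python, from bench import ctrl gives the robot as it stands. The module is installed in compiled form; this text tells all that it offers.
- The arm moves only by the shell command python3 -m crank 'ROWS' [OPENING] [FORCE]. ROWS is a JSON object of lists of equal length, an entry for each row: "dp": the shift along the tool's x, y, z in cm, a list of three; "delta_rot": the turn, a rotation vector about the tool's x, y, z in rad, a list of three. In form: {"dp": [[x, y, z], ...], "delta_rot": [[rx, ry, rz], ...]}. A call has exactly 8 rows; each row shifts and turns the commanded pose from where the row before left it, along the tool's axes as they then stand; what a row does not reach is not made up. A row lasts 1/10 s, in which the tool goes at most 50 mm and 8.59 degrees, less where a joint would pass 70% of its speed; a pose out of reach is approached as far as the arm can. A call with a gripper value outside its range is refused whole. OPENING is the finger opening in cm, from 0 to 8.7, set as the call begins (- or left out, the last holds). The fingers move at their own pace and stop on an object; FORCE is the grip in N (left out, the last holds). Time passes only in rows, so rows that do not move let the fingers close, or fill a call up. It gives the time, the measured TCP pose, the force and the opening at its end, in the units of the state.
- ctrl.get_state(): the state, without advancing time (a new reading comes with each control period).
- ctrl.get_image(name): name is "side" or "top"; returns the picture (400x640x3 uint8, blue, green, red); there is no depth.
- ctrl.camera_info(name): a dict with "camera_matrix" (3x3 intrinsics, pixels), "D" ([k1, k2, p1, p2, k3] as OpenCV has them; the pictures are not rectified), "xyz" and "orientation" of the camera in the world. Camera axes: x right, y down, z forward; pixel columns grow to the right and rows downward; lengths in m; the calibration is good to about 2 mm. A picture is of the moment at which its call begins. camera_info takes no time and is no camera call.
- ctrl.close_job(): hands the job in, once; it reports no verdict.
The state is a dict: "time": time; "joint_positions": joint angles; "qd": joint speeds; "joint_torque": joint torques, N m; "position": TCP position; "tool_rot": TCP orientation; "ft_force": force on the tool from outside, world axes, zero at the start; "torque": the same for the moment, N m; "grip_width": opening from 0.0 (shut) to 1.0 (fully open).
Only numpy, scipy, OpenCV 4.12 (cv2) and the standard library are available. Lean on these libraries where they do the work, as an engineer would, in place of code of your own. Each camera call takes 0.05 s, during which the arm holds its last target.

## Task

Run the cork rod handles through the curing bed: slide the lamp dimmer right back to off, then slide the amber shield fully open, pull every handle there is out of the foam case by its protruding end and lay them flat on the floor of the bed, none on top of another. Then slide the shield fully shut and last set the dimmer level with the pointer of the clip beside its track. The lamp must be off whenever the shield is open, grip the soft cork gently, and leave the spools, the tape roll and the sealer bottle where they are.

Things in the scene. Friction and masses are not known exactly. Their poses are not given: they have to be found in the camera images.
- bed (a point): centre of the white bed floor (all sizes here in mm), 12 above the table, in an open trough 160 (x) by 240 (y) inside, grey walls 10 thick whose top is 30 above the bed floor. x and y of this frame lie along the unit's sides: +x away from the robot, the way the shield opens; +y to the left. The whole unit is fixed
- shield (a joint): position (m) of the amber see-through sliding shield: 0 = fully shut over the trough, 0.17 = fully open (moved along +x of the bed); slides with about 2 N of friction and stays where it is left. It is a sheet 180 by 262, 5 thick, its top 37.5 above the bed floor. Its two rails and their end bar form an open frame beyond the trough, 180 long, as high as the walls
- shield_grip (a point): centre of the top of the black bar grip that stands on the shield near its robot-side edge: 20 along x (the sliding direction), 70 along y, standing 36 above the shield's sheet; moves with the shield, 65 mm to the robot's side of the sheet's centre
- dimmer (a joint): position (m) of the lamp dimmer's slider on the grey control strip to the right (-y) of the trough: 0 = off (the end nearest the robot), 0.12 = full; slides along +x of the bed with about 1.5 N of friction and stays where it is left
- dimmer_top (a point): centre of the top of the dimmer's black slider grip, 20 along x (the sliding direction) by 28 across, 40 high above the strip, whose top is 30 above the bed floor; a white line across its top is its index
- clip_mark (a point): the pointer of the small steel clip (14 by 8, 16 high, cannot be felt) that sits on the strip 25 mm to the right of the middle of the dimmer's track: the dimmer is set when its index is level with this point along x of the bed. Fixed in a run, elsewhere in the next
- case: dark foam case, fixed, origin centred under it; 65 long (x), 200 wide (y), 51 high. Four slots along x, open above and at both ends, centred at y = -72, -27, 18, 63 mm, floor 25 up. A sprung foam wall pinches each handle with about 4 N: a few newtons, with small wiggles, pull it out along the slot. Handles at y = -72 and 18 stick out on the -x side, the others on +x; the other end is flush
- handle0_mid (a point): flattened-oval cork rod handle, 120 long, 26 wide, 24 high, 0.06 kg, a dark collar at each end; the point is its very centre, x along its length, z up as stored. It lies in the case's slot at y = -72 mm, 55 of one end sticking out. May be absent. Fresh cork: dents if the fingers press it with more than 100 N in all (both pads added), so grip it with about 20 to 30 N a pad
- handle1_mid (a point): another handle just like handle0_mid, in the slot at y = -27 mm of the case; may be absent
- handle2_mid (a point): another handle just like handle0_mid, in the slot at y = 18 mm of the case; may be absent
- handle3_mid (a point): another handle just like handle0_mid, in the slot at y = 63 mm of the case; may be absent
- spool_a: bystander: blue thread spool, 44 across, 70 high, origin at the centre of its underside
- spool_b: bystander: white thread spool, the same size
- tape: bystander: roll of paper tape, 100 across, 25 high, lying flat
- sealer: bystander: white sealer bottle, 52 across, 130 high

How it is judged:
By the outcome, as a careful person would: the job done as asked, in the order asked, and still so for the second after the job is handed in, with the robot touching nothing.
Of handle0, handle1, handle2, handle3 only 2 to 4 are there at a start; the rules pass over those that are not, and their reading is None.
At some moment in a run one of handle0, handle1, handle2, handle3 may be knocked a few centimetres aside while the robot is not near it.
Once in a run the grip may slacken for a moment while it holds something.
It also fails if it takes over 210 s, if anything falls off the work surface, if the arm or the gripper's body presses on something with over 40 N, if the wrist force passes 120 N, or if a joint passes its speed limit or range.

## Working session

There is one attempt and no reset: what is moved stays moved. The work goes in short steps, Python scripts to look and compute and a shell command to move; the robot and the scene stay as the last step left them, time stands still between calls to the robot, and variables do not carry over. Pictures are saved under pics/ and viewed, and the job is handed in when it is done.

```bash
mkdir -p pics; ls; python3 - <<'E'
from bench import ctrl
import cv2
print(ctrl.get_state()); print(ctrl.nose_length)
for n in("side","top"):
    print(ctrl.camera_info(n)); cv2.imwrite(f"pics/{n}0.png",ctrl.get_image(n))
E
```

```text
pics
{'time': 0.0, 'joint_positions': array([-1.2689108 ,  0.32181604, -0.0700875 ,  1.45167704,  0.02262607,
        1.37079446, -0.05690662]), 'qd': array([-0.00087226,  0.00036204,  0.00136237,  0.00096096, -0.00085144,
        0.00036422,  0.00175671]), 'joint_torque': array([ 1.53140440e-04, -4.91287100e+01, -4.03871946e-01, -3.12535608e+01,
       -6.39124797e-02,  4.33156290e-02,  1.65786582e-04]), 'position': array([0.18439534, 0.62275614, 0.240465  ]), 'tool_rot': array([ 2.51600847e+00,  1.87923479e+00, -2.27933127e-03]), 'ft_force': array([-0.51516878,  0.58642005,  0.28856019]), 'torque': array([ 0.02653691, -0.01147039,  0.01182707]), 'grip_width': 1.0008518642435418}
0.019
{'camera_matrix': array([[447.18967309,   0.        , 322.21112033],
       [  0.        , 447.18967309, 197.83947512],
       [  0.        ,   0.        ,   1.        ]]), 'D': array([0.01689673, 0.        , 0.        , 0.        , 0.        ]), 'xyz': array([ 0.42843066, -1.09017043,  0.75301965]), 'orientation': array([-2.12425248,  0.09129563, -0.03378437])}
{'camera_matrix': array([[417.16397896,   0.        , 325.12195635],
       [  0.        , 417.16397896, 196.00743429],
       [  0.        ,   0.        ,   1.        ]]), 'D': array([-0.00658051,  0.        ,  0.        ,  0.        ,  0.        ]), 'xyz': array([ 0.32522692, -0.02896496,  1.45537493]), 'orientation': array([-2.1208545 ,  2.18046292, -0.10141942])}
```

View pics/top0.png

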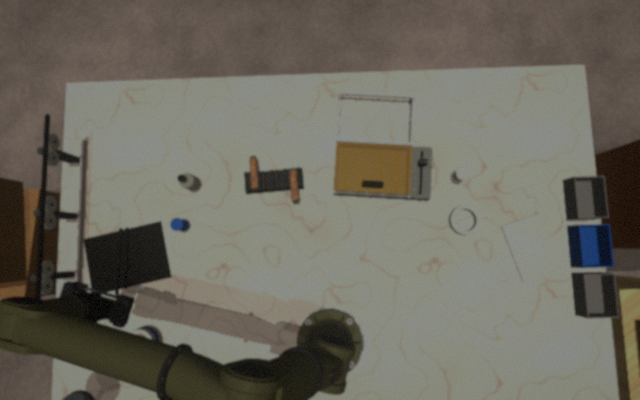

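View pics/side0.png

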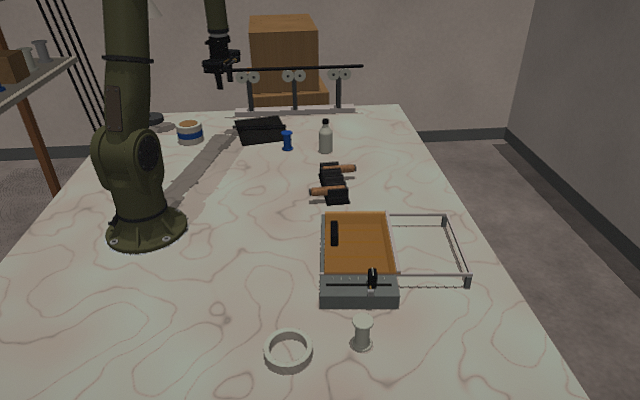

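```bash
python3 - <<'E'
import cv2
t=cv2.imread("pics/top0.png"); s=cv2.imread("pics/side0.png")
def c(i,x0,x1,y0,y1,k,n): cv2.imwrite("pics/"+n,cv2.resize(i[y0:y1,x0:x1],None,fx=k,fy=k,interpolation=cv2.INTER_CUBIC))
c(t,325,445,85,210,4.8,"tbed.png"); c(t,235,315,145,210,8,"tcase.png")
c(s,300,480,200,315,4.4,"sbed.png"); c(s,300,370,150,215,8,"scase.png")
E
```

```text
(no output)
```

View pics/tbed.png

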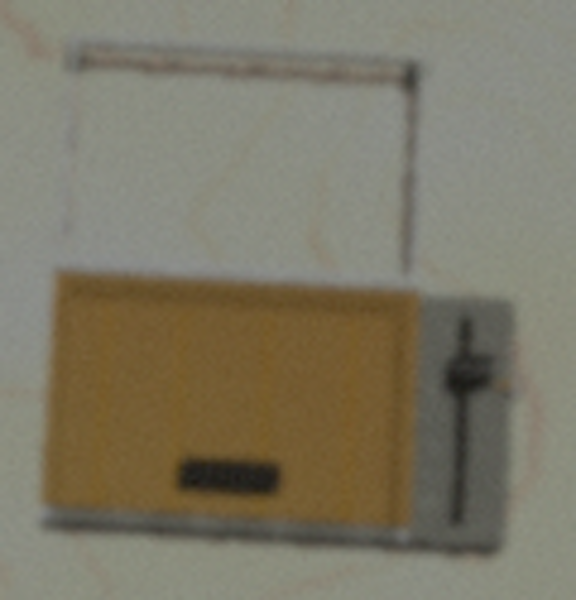

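View pics/tcase.png

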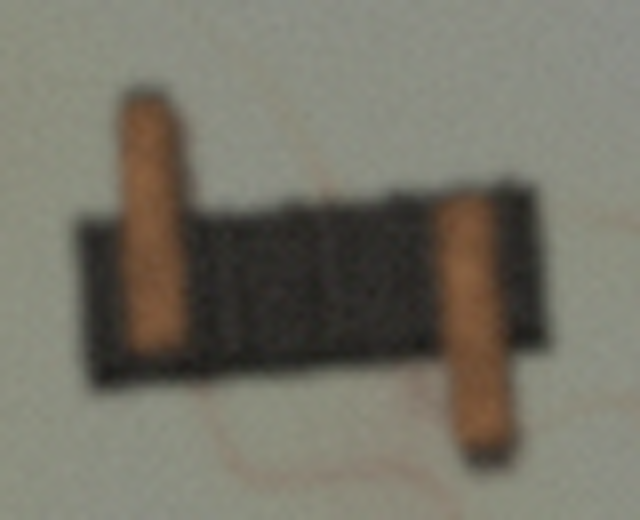

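View pics/sbed.png

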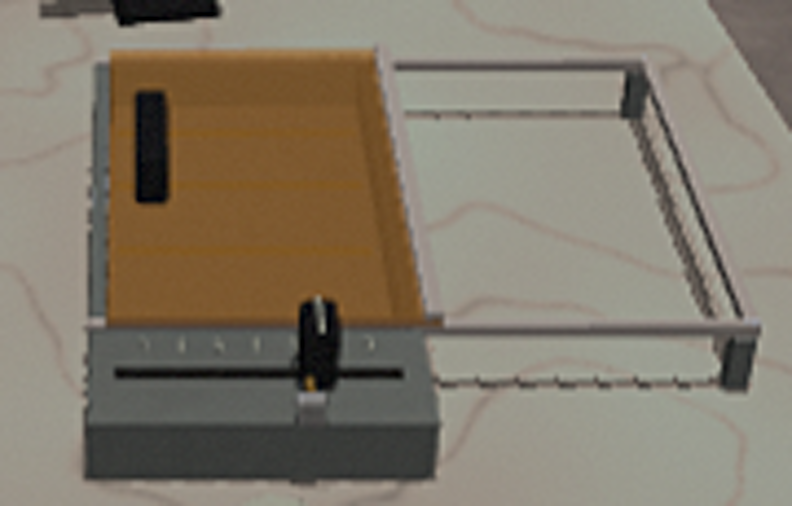

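View pics/scase.png

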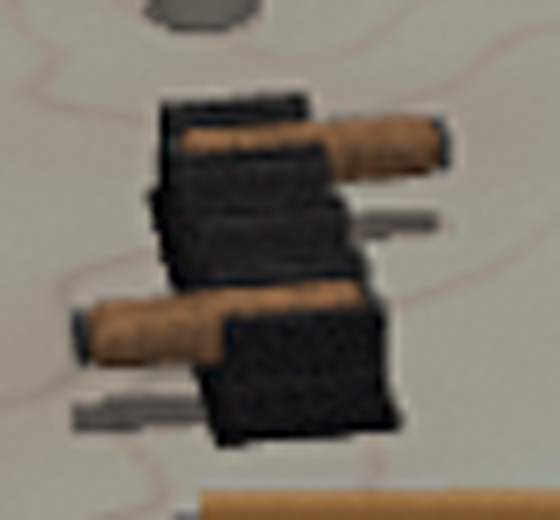

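```bash
cat > h.py <<'E'
import numpy as np, cv2
from scipy.spatial.transform import Rotation as R
from scipy.optimize import least_squares
from bench import ctrl
CI={n:ctrl.camera_info(n) for n in("side","top")}
def proj(n,P):
    c=CI[n]; Rw=R.from_rotvec(c["orientation"]).as_matrix()
    rv=cv2.Rodrigues(Rw.T)[0]; t=-Rw.T@c["xyz"]
    return cv2.projectPoints(np.asarray(P,float).reshape(-1,1,3),rv,t,c["camera_matrix"],c["D"])[0].reshape(-1,2)
def onz(n,px,z):
    c=CI[n]; u=cv2.undistortPoints(np.array(px,float).reshape(-1,1,2),c["camera_matrix"],c["D"]).reshape(-1,2)
    d=np.c_[u,np.ones(len(u))]@R.from_rotvec(c["orientation"]).as_matrix().T
    z=np.broadcast_to(z,len(u))
    return c["xyz"]+d*((z-c["xyz"][2])/d[:,2])[:,None]
def fit(obs,x0):
    """obs: list (cam, px, localpt) ; local->world by x,y,yaw"""
    def W(p,L):
        c,s=np.cos(p[2]),np.sin(p[2]); return [p[0]+c*L[0]-s*L[1],p[1]+s*L[0]+c*L[1],L[2]]
    f=lambda p: np.concatenate([proj(n,[W(p,L)])[0]-np.array(px) for n,px,L in obs])
    r=least_squares(f,x0,loss="soft_l1"); return r.x,f(r.x).reshape(-1,2)
def cr(p,x0,y0,k): return ((p[0]+.5)/k-.5+x0,(p[1]+.5)/k-.5+y0)
E
python3 - <<'E'
from h import *
np.set_printoptions(precision=4,suppress=True)
T=lambda x,y:cr((x,y),325,85,4.8); S=lambda x,y:cr((x,y),300,200,4.4)
z=.0495
o=[("top",T(58,272),(.09,.131,z)),("top",T(420,292),(.09,-.131,z)),("top",T(44,505),(-.09,.131,z)),("top",T(408,528),(-.09,-.131,z)),
("side",S(110,52),(-.09,.131,z)),("side",S(107,325),(-.09,-.131,z)),("side",S(440,322),(.09,-.131,z)),("side",S(383,50),(.09,.131,z))]
for sub in (o,o[:4],o[4:]):
    p,r=fit(sub,[.65,-.2,0]); print(p,np.degrees(p[2])); print(r.round(1).tolist())
bed=p
T=lambda x,y:cr((x,y),235,145,8); S=lambda x,y:cr((x,y),300,150,8)
h=.0255+.012-.0005 # handle mid height approx
o=[("top",T(78,222),(.0325,.1,.051)),("top",T(537,185),(.0325,-.1,.051)),
("side",S(162,100),(-.0325,.1,.051)),("side",S(305,95),(.0325,.1,.051)),("side",S(380,312),(.0325,-.1,.051)),("side",S(225,318),(-.0325,-.1,.051)),
("side",S(222,442),(-.0325,-.1,0)),("side",S(398,428),(.0325,-.1,0)),
("top",T(145,90),(.0875,.063,.037)),("top",T(487,465),(-.0875,-.072,.037)),
("side",S(443,140),(.0875,.063,.037)),("side",S(80,337),(-.0875,-.072,.037))]
for sub in (o,[q for q in o if q[0]=="top"],[q for q in o if q[0]=="side"]):
    p,r=fit(sub,[.65,.2,0]); print(p,np.degrees(p[2])); print(r.round(1).tolist())
# dimmer top and clip
S=lambda x,y:cr((x,y),300,200,4.4)
print(onz("side",[S(319,315)],.082),onz("top",[cr((468,371),325,85,4.8)],.082))
print("clip",onz("side",[S(312,392)],.058))
print("track",onz("side",[S(115,373),S(403,373)],.042))
E
```

```text
[ 0.5864 -0.168  -0.0874] -5.009898909501139
[[0.2, -2.5], [1.1, -2.5], [0.0, 0.7], [1.6, 0.4], [-0.9, -0.5], [-0.8, -1.1], [0.3, -0.6], [0.3, -0.4]]
[ 0.5835 -0.1654 -0.0944] -5.408964767555344
[[-0.4, -1.9], [0.5, -1.4], [-0.9, 1.3], [0.7, 1.5]]
[ 0.5866 -0.1707 -0.0856] -4.905638059041866
[[-0.8, -0.0], [-0.5, -0.3], [0.7, 0.1], [0.5, 0.0]]
[0.5551 0.1784 0.0565] 3.2392522737322103
[[-1.4, -0.5], [-0.8, -0.9], [-0.8, -0.7], [-0.0, -1.5], [1.3, 0.7], [-0.3, 1.7], [0.2, 0.2], [-1.2, 0.2], [0.7, 0.2], [0.3, -0.1], [0.4, 0.3], [-0.9, -0.0]]
[0.5539 0.1775 0.0498] 2.8522098447016067
[[-1.1, -0.4], [-0.4, -0.4], [1.1, 0.4], [0.4, 0.4]]
[0.5558 0.1797 0.0587] 3.3649589002849307
[[-0.7, -0.9], [0.1, -1.6], [1.6, 0.5], [0.0, 1.4], [0.5, -0.0], [-1.0, -0.0], [0.5, 0.1], [-0.7, -0.2]]
[[ 0.5926 -0.3338  0.082 ]] [[ 0.5913 -0.3263  0.082 ]]
clip [[ 0.5848 -0.3638  0.058 ]]
track [[ 0.4886 -0.3237  0.042 ]
 [ 0.6379 -0.3374  0.042 ]]
```

```bash
python3 - <<'E'
from h import *
np.set_printoptions(precision=4,suppress=True)
T=lambda x,y:cr((x,y),325,85,4.8); S=lambda x,y:cr((x,y),300,200,4.4)
def B(P,b=(.5864,-.168,-.0874)):
    c,s=np.cos(b[2]),np.sin(b[2]); d=P[:,:2]-b[:2]; return np.c_[c*d[:,0]+s*d[:,1],-s*d[:,0]+c*d[:,1]]
print("grip top",B(onz("top",[T(229,474)],.0855)))
print("grip side corners",B(onz("side",[S(135,92),S(168,92),S(135,203),S(168,203)],[.0855,.0855,.0855,.0855])))
print("endbar outer top",B(onz("top",[T(75,45),T(412,65)],.042)))
print("endbar outer side",B(onz("side",[S(760,327),S(645,62)],.042)))
print("strip top",B(onz("top",[T(515,298),T(500,550)],[.042,.042])))
print("strip side",B(onz("side",[S(88,328),S(85,425),S(437,422)],.042)))
print("strip side bottom",B(onz("side",[S(85,478),S(435,478)],0.)))
print("track top",B(onz("top",[T(465,318),T(457,522)],.042)))
print("track side",B(onz("side",[S(115,373),S(403,373)],.042)))
print("dim",B(onz("side",[S(319,315),S(319,297),S(340,300),S(302,300)],.082)),B(onz("top",[T(468,360)],.082)))
print("clip",B(onz("side",[S(312,393),S(300,393),S(327,393)],.058)),B(onz("side",[S(310,382)],.058)))
E
python3 - <<'E'
import cv2
s=cv2.imread("pics/side0.png")
cv2.imwrite("pics/sd.png",cv2.resize(s[262:312,345:405],None,fx=12,fy=12,interpolation=cv2.INTER_CUBIC))
s=cv2.imread("pics/top0.png")
cv2.imwrite("pics/td.png",cv2.resize(s[145:205,400:440],None,fx=10,fy=10,interpolation=cv2.INTER_CUBIC))
E
```

```text
grip top [[-0.0635  0.0047]]
grip side corners [[-0.0719  0.0307]
 [-0.0523  0.0305]
 [-0.0726 -0.076 ]
 [-0.0545 -0.0762]]
endbar outer top [[ 0.2534  0.1285]
 [ 0.2512 -0.1171]]
endbar outer side [[ 0.2603 -0.1293]
 [ 0.2569  0.1244]]
strip top [[ 0.0822 -0.1969]
 [-0.1    -0.1921]]
strip side [[-0.0984 -0.1287]
 [-0.0989 -0.2016]
 [ 0.0789 -0.2001]]
strip side bottom [[-0.0997 -0.1969]
 [ 0.0814 -0.1973]]
track top [[ 0.0656 -0.1618]
 [-0.0819 -0.1612]]
track side [[-0.0838 -0.1637]
 [ 0.0661 -0.1643]]
dim [[ 0.0206 -0.1646]
 [ 0.0218 -0.1507]
 [ 0.0324 -0.1531]
 [ 0.0129 -0.153 ]] [[ 0.0265 -0.157 ]]
clip [[ 0.0155 -0.1959]
 [ 0.0095 -0.1959]
 [ 0.023  -0.196 ]] [[ 0.0151 -0.188 ]]
```

View pics/sd.png

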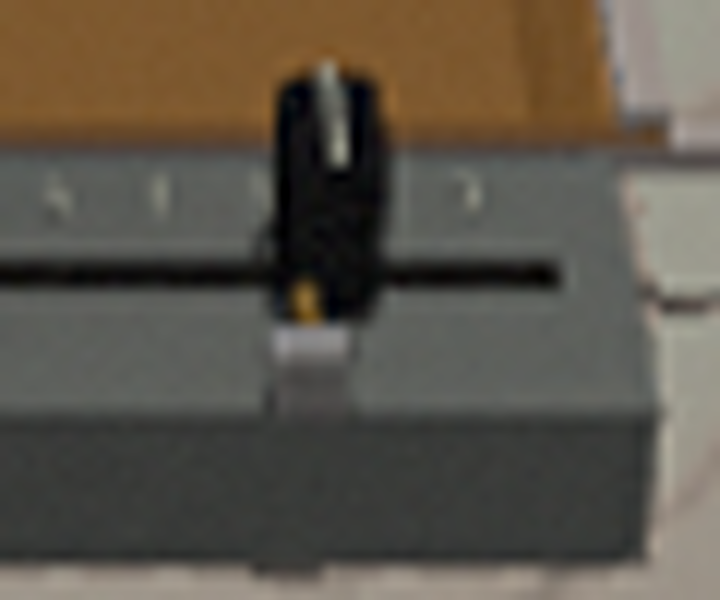

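View pics/td.png

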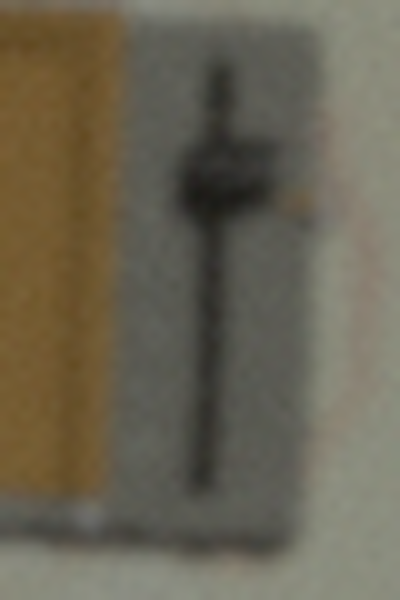

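```bash
cat >> h.py <<'E'
BED=np.array([.5776,-.1672,-.0865])
CASE=np.array([.5551,.1784,.0555])
def w(f,x,y,z=0):
    c,s=np.cos(f[2]),np.sin(f[2]); return np.array([f[0]+c*x-s*y,f[1]+s*x+c*y,z])
def loc(f,P):
    c,s=np.cos(f[2]),np.sin(f[2]); d=np.asarray(P)[...,:2]-f[:2]
    return np.stack([c*d[...,0]+s*d[...,1],-s*d[...,0]+c*d[...,1]],-1)
def go(target,yaw=None):
    """print shift in tool axes (cm) from present pose (after turning to yaw deg), and the turn"""
    s=ctrl.get_state(); r=R.from_rotvec(s["tool_rot"]); M=r.as_matrix()
    th=np.degrees(np.arctan2(M[1,0],M[0,0]))
    print("t %.1f pos %s th %.1f F %s w %.3f tilt %s"%(s["time"],s["position"].round(4),th,s["ft_force"].round(1),s["grip_width"],M[:2,2].round(3)))
    if yaw is not None:
        D=R.from_euler("z",np.radians(yaw))*R.from_matrix(np.diag([1.,-1,-1]))
        dr=(r.inv()*D).as_rotvec(); print("turn",dr.round(3)); r=D
    print("dp cm in (turned) tool axes",(r.inv().apply(np.asarray(target)-s["position"])*100).round(2))
    return s
E
python3 - <<'E'
from h import *
go([.5,.2,.24],-5)
E
```

```text
t 0.1 pos [0.1844 0.6228 0.2405] th 73.5 F [-0.5 -0.3 -0.4] w 1.001 tilt [-0.    -0.002]
turn [1.00e-03 1.00e-03 1.37e+00]
dp cm in (turned) tool axes [35.12 39.37  0.05]
```

```bash
python3 -m crank '{"dp":[[0,0,0],[0,0,0],[0,0,0],[0,0,0],[0,0,0],[0,0,0],[0,0,0],[0,0,0]],"delta_rot":[[0,0,0.13],[0,0,0.13],[0,0,0.13],[0,0,0.13],[0,0,0.13],[0,0,0.13],[0,0,0.13],[0,0,0.13]]}' 6 25; python3 -c "
from h import *
go([.5,.2,.24],-5)"
```

```text
time: 0.9
position: [0.1844, 0.6229, 0.2409]
tool_rot: [3.118, 0.372, -0.001]
ft_force: [-0.1, -1.0, -0.6]
grip_width: 0.691
t 0.9 pos [0.1844 0.6229 0.2409] th 13.6 F [-0.1 -1.  -0.6] w 0.691 tilt [-0.    -0.001]
turn [0.001 0.    0.325]
dp cm in (turned) tool axes [35.12 39.38  0.09]
```

```bash
python3 -m crank '{"dp":[[0,0,0],[0,0,0],[0,0,0],[2.9,3.2,0],[2.9,3.2,0],[2.9,3.2,0],[2.9,3.2,0],[2.9,3.2,0]],"delta_rot":[[0,0,0.11],[0,0,0.11],[0,0,0.105],[0,0,0],[0,0,0],[0,0,0],[0,0,0],[0,0,0]]}'
python3 -m crank '{"dp":[[2.9,3.2,0],[2.9,3.2,0],[2.9,3.2,0],[2.9,3.2,0],[2.9,3.2,0],[2.9,3.2,0],[2,3.2,0],[2,3.2,0]],"delta_rot":[[0,0,0],[0,0,0],[0,0,0],[0,0,0],[0,0,0],[0,0,0],[0,0,0],[0,0,0]]}' 
python3 -c "
from h import *
go([.594,-.332,.15],-5)"
```

```text
time: 1.7
position: [0.3166, 0.4502, 0.2412]
tool_rot: [3.139, -0.129, -0.0]
ft_force: [0.7, -0.1, 1.0]
grip_width: 0.691
time: 2.5
position: [0.5087, 0.1776, 0.2412]
tool_rot: [3.139, -0.129, -0.001]
ft_force: [-0.1, 0.1, 0.3]
grip_width: 0.687
t 2.5 pos [0.5087 0.1776 0.2412] th -4.7 F [-0.1  0.1  0.3] w 0.687 tilt [-0. -0.]
turn [0.    0.    0.005]
dp cm in (turned) tool axes [12.94 50.02  9.12]
```

```bash
python3 -m crank '{"dp":[[1.1,4.2,0],[1.1,4.2,0],[1.1,4.2,0],[1.1,4.2,0],[1.1,4.2,0],[1.1,4.2,0],[1.1,4.2,0],[1.1,4.2,0]],"delta_rot":[[0,0,0],[0,0,0],[0,0,0],[0,0,0],[0,0,0],[0,0,0],[0,0,0],[0,0,0]]}'
python3 -m crank '{"dp":[[1.1,4.1,1],[1.1,4.1,1],[1.1,4.1,2],[0.8,4.1,2.5],[0,0.2,2],[0,0,0.5],[0,0,0],[0,0,0]],"delta_rot":[[0,0,0],[0,0,0],[0,0,0],[0,0,0],[0,0,0],[0,0,0],[0,0,0],[0,0,0]]}' 
python3 -c "
from h import *
go([.594,-.332,.074],-5)
cv2.imwrite('pics/s1.png',cv2.resize(ctrl.get_image('side')[200:320,300:480],None,fx=4.4,fy=4.4))"
```

```text
time: 3.3
position: [0.5683, -0.1642, 0.2413]
tool_rot: [-3.138, 0.128, 0.0]
ft_force: [0.6, -0.4, -0.3]
grip_width: 0.691
time: 4.1
position: [0.5969, -0.3301, 0.1526]
tool_rot: [-3.139, 0.125, -0.003]
ft_force: [-0.6, -0.0, 0.3]
grip_width: 0.69
t 4.1 pos [ 0.5969 -0.3301  0.1526] th -4.6 F [-0.6 -0.   0.3] w 0.690 tilt [0.002 0.   ]
turn [-0.001 -0.002  0.008]
dp cm in (turned) tool axes [-0.27  0.21  7.86]
```

View pics/s1.png

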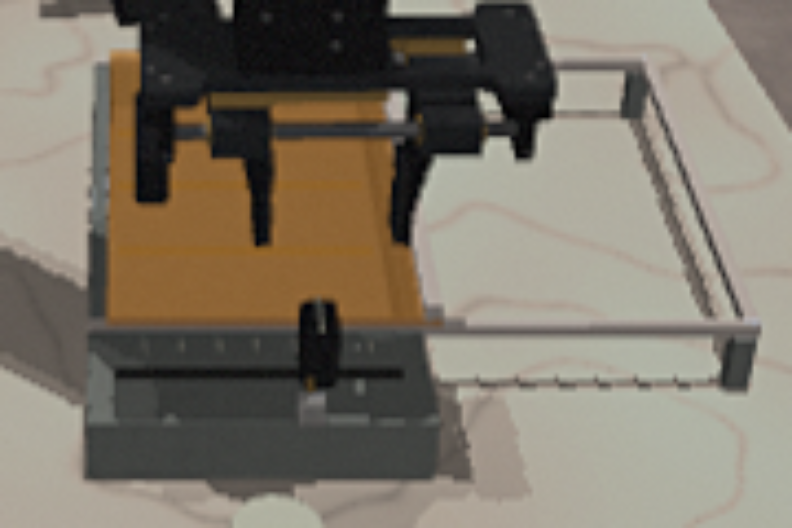

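```bash
python3 -m crank '{"dp":[[-0.1,0.1,1],[-0.1,0.1,1],[-0.1,0,1],[0,0,1],[0,0,1],[0,0,1],[0,0,1],[0,0,0.8]],"delta_rot":[[0,0,0],[0,0,0],[0,0,0],[0,0,0],[0,0,0],[0,0,0],[0,0,0],[0,0,0]]}'
python3 -m crank '{"dp":[[0,0,0],[0,0,0],[0,0,0],[0,0,0],[0,0,0],[0,0,0],[0,0,0],[0,0,0]],"delta_rot":[[0,0,0],[0,0,0],[0,0,0],[0,0,0],[0,0,0],[0,0,0],[0,0,0],[0,0,0]]}' 1.2 15
python3 -c "
from h import *
s=go([.594,-.332,.074],-5);print(loc(BED,s['position']))"
```

```text
time: 4.95
position: [0.5923, -0.3332, 0.0724]
tool_rot: [-3.139, 0.129, 0.001]
ft_force: [0.5, -0.2, 0.7]
grip_width: 0.69
time: 5.75
position: [0.5929, -0.3334, 0.0739]
tool_rot: [3.139, -0.129, 0.001]
ft_force: [0.0, 1.3, 1.4]
grip_width: 0.227
t 5.8 pos [ 0.5929 -0.3334  0.0739] th -4.7 F [0.  1.3 1.4] w 0.227 tilt [ 0.001 -0.   ]
turn [ 0.    -0.001  0.005]
dp cm in (turned) tool axes [ 0.09 -0.15 -0.01]
[ 0.0296381  -0.16425354]
```

```bash
python3 -m crank '{"dp":[[-1,0,0],[-1.2,0,0],[-1.2,0,0],[-1.2,0,0],[-1.2,0,0],[-1.2,0,0],[-1,0,0],[-0.5,0,0]],"delta_rot":[[0,0,0],[0,0,0],[0,0,0],[0,0,0],[0,0,0],[0,0,0],[0,0,0],[0,0,0]]}'
python3 -m crank '{"dp":[[-0.1,0,0],[-0.1,0,0],[-0.1,0,0],[-0.1,0,0],[0,0,0],[0,0,0],[0,0,0],[0,0,0]],"delta_rot":[[0,0,0],[0,0,0],[0,0,0],[0,0,0],[0,0,0],[0,0,0],[0,0,0],[0,0,0]]}'
python3 -c "
from h import *
s=go([.594,-.332,.074],-5);print(loc(BED,s['position']))"
```

```text
time: 6.55
position: [0.507, -0.3257, 0.0738]
tool_rot: [-3.137, 0.129, -0.001]
ft_force: [2.1, 3.0, 4.3]
grip_width: 0.227
time: 7.35
position: [0.5043, -0.3258, 0.0736]
tool_rot: [-3.139, 0.127, -0.001]
ft_force: [3.0, 2.0, 1.6]
grip_width: 0.231
t 7.3 pos [ 0.5043 -0.3258  0.0736] th -4.6 F [3.  2.  1.6] w 0.231 tilt [ 0.001 -0.   ]
turn [-0.    -0.001  0.006]
dp cm in (turned) tool axes [ 8.99 -0.16 -0.04]
[-0.05933508 -0.1643224 ]
```

```bash
python3 -m crank '{"dp":[[-0.1,0,0],[-0.1,0,0],[-0.1,0,0],[0,0,0],[0,0,0],[0,0,0],[0,0,0],[0,0,0]],"delta_rot":[[0,0,0],[0,0,0],[0,0,0],[0,0,0],[0,0,0],[0,0,0],[0,0,0],[0,0,0]]}'
python3 -c "
from h import *
s=go([.594,-.332,.074],-5);print(loc(BED,s['position']))"
```

```text
time: 8.15
position: [0.504, -0.3261, 0.0736]
tool_rot: [3.136, -0.127, 0.009]
ft_force: [10.6, 0.1, -4.6]
grip_width: 0.227
t 8.2 pos [ 0.504  -0.3261  0.0736] th -4.6 F [10.6  0.1 -4.6] w 0.227 tilt [ 0.006 -0.003]
turn [ 0.002 -0.006  0.006]
dp cm in (turned) tool axes [ 9.02 -0.2  -0.04]
[-0.05960673 -0.16467735]
```

```bash
python3 -m crank '{"dp":[[0.2,0,0],[0,0,0],[0,0,0],[0,0,0],[0,0,0],[0,0,-2],[0,0,-4],[0,0,-4]],"delta_rot":[[0,0,0],[0,0,0],[0,0,0],[0,0,0],[0,0,0],[0,0,0],[0,0,0],[0,0,0]]}' 5
python3 -m crank '{"dp":[[-1,-3,-2],[-1,-4,-2],[-1,-4,-2],[-1,-4,0],[0,-4,0],[0,-4,0],[0,-4,0],[0,-4,0]],"delta_rot":[[0,0,0],[0,0,0],[0,0,0],[0,0,0],[0,0,0],[0,0,0],[0,0,0],[0,0,0]]}'
python3 -c "
from h import *
go([.594,-.332,.074],-5)
s=ctrl.get_image('side');t=ctrl.get_image('top')
cv2.imwrite('pics/s2f.png',s);cv2.imwrite('pics/t2f.png',t)
cv2.imwrite('pics/s2.png',cv2.resize(s[200:315,310:410],None,fx=5,fy=5,interpolation=2))
cv2.imwrite('pics/s2c.png',cv2.resize(s[262:312,345:405],None,fx=12,fy=12,interpolation=2))
cv2.imwrite('pics/t2.png',cv2.resize(t[130:210,325:445],None,fx=6,fy=6,interpolation=2))"
```

```text
time: 8.95
position: [0.5018, -0.3258, 0.174]
tool_rot: [-3.139, 0.13, 0.004]
ft_force: [0.5, -0.5, -0.1]
grip_width: 0.573
time: 9.75
position: [0.488, -0.0125, 0.2338]
tool_rot: [-3.138, 0.129, -0.001]
ft_force: [0.4, -0.0, 0.1]
grip_width: 0.573
t 9.8 pos [ 0.488  -0.0125  0.2338] th -4.7 F [ 0.4 -0.   0.1] w 0.573 tilt [0.001 0.001]
turn [-0.001 -0.001  0.005]
dp cm in (turned) tool axes [13.34 30.91 15.98]
```

View pics/s2.png

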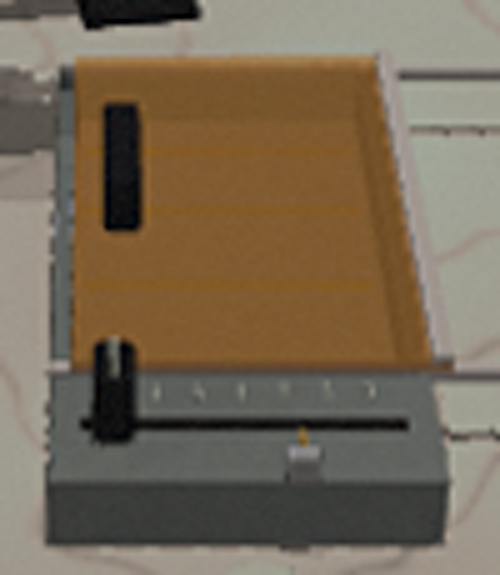

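View pics/s2c.png

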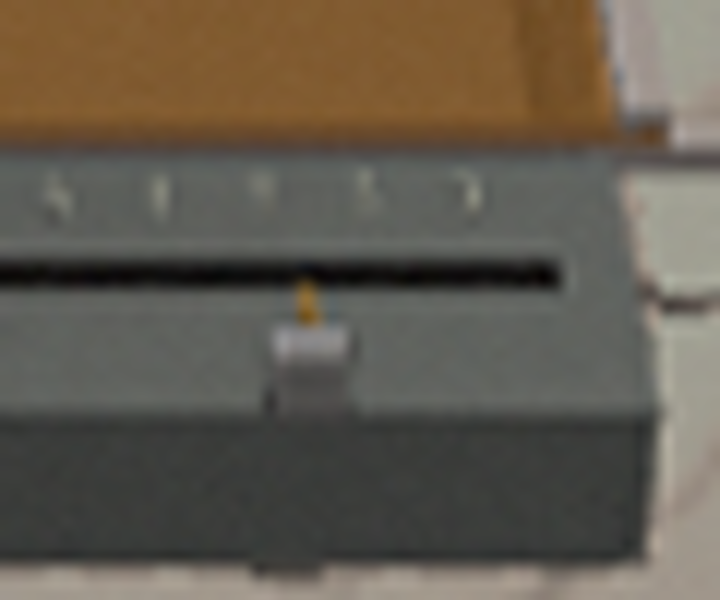

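View pics/t2.png

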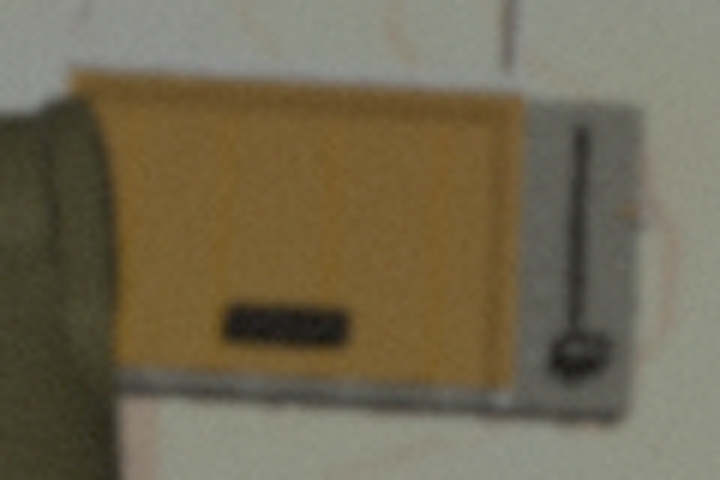

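```bash
python3 - <<'E'
from h import *
S=lambda x,y:cr((x,y),310,200,5); C=lambda x,y:cr((x,y),345,262,12); T=lambda x,y:cr((x,y),325,130,6)
f=lambda n,p,z: loc(BED,onz(n,p,z)).round(4).tolist()
print("index",f("side",[S(112,340),S(118,376)],.082))
print("clip",f("side",[C(305,283),C(308,322),C(272,328),C(352,328)],.058), f("side",[C(305,283)],.05))
print("clip top",f("top",[T(627,210)],.055))
print("track",f("side",[S(82,424),C(560,275)],.042))
print("grip side x",f("side",[S(105,105),S(138,105)],.0855),"top",f("top",[T(287,318)],.0855), f("top",[T(350,315),T(225,308)],.0855))
print("dimtop",f("top",[T(580,352)],.082))
E
python3 -c "
import cv2
s=cv2.imread('pics/s2f.png')
cv2.imwrite('pics/s2d.png',cv2.resize(s[255:300,310:370],None,fx=12,fy=12,interpolation=2))"
```

```text
index [[-0.0606, -0.1518], [-0.0582, -0.1761]]
clip [[0.0239, -0.1838], [0.0236, -0.1942], [0.0168, -0.1958], [0.0316, -0.1958]] [[0.025, -0.1752]]
clip top [[0.0252, -0.1866]]
track [[-0.0746, -0.1637], [0.0748, -0.1646]]
grip side x [[-0.0622, 0.0303], [-0.045, 0.0302]] top [[-0.052, 0.0045]] [[-0.0484, -0.0301], [-0.0484, 0.0389]]
dimtop [[-0.0613, -0.1575]]
```

View pics/s2d.png

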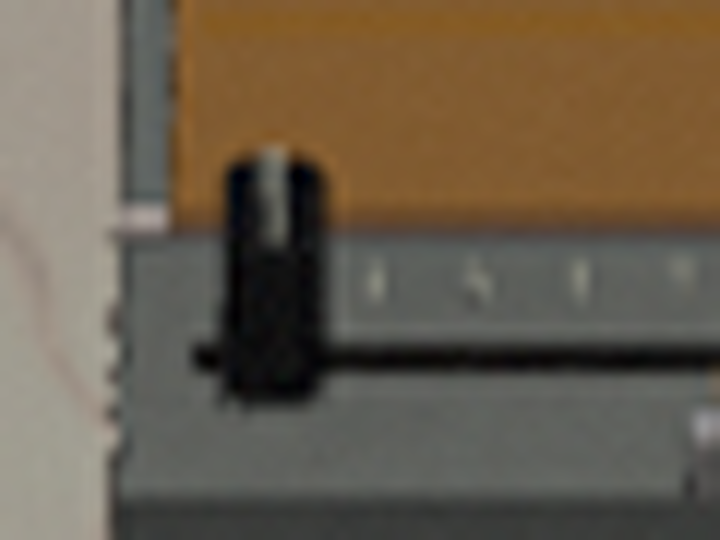

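```bash
python3 -c "
from h import *
go(w(BED,-.053,.004,.15),-5); print(w(BED,-.053,.004))"
```

```text
t 9.8 pos [ 0.4882 -0.0074  0.2333] th -4.2 F [-0.3  0.5 -0.3] w 0.576 tilt [-0.     0.002]
turn [-0.002  0.001  0.015]
dp cm in (turned) tool axes [ 5.   14.75  8.33]
[ 0.52514372 -0.15863617  0.        ]
```

```bash
python3 -m crank '{"dp":[[1,3,0],[1,3,0],[1,3,1],[1,3,2],[1,2.7,2],[0,0,2],[0,0,1.3],[0,0,0]],"delta_rot":[[0,0,0.015],[0,0,0],[0,0,0],[0,0,0],[0,0,0],[0,0,0],[0,0,0],[0,0,0]]}'
python3 -c "
from h import *
go(w(BED,-.053,.004,.075),-5)"
```

```text
time: 10.65
position: [0.5228, -0.1645, 0.1487]
tool_rot: [-3.138, 0.153, 0.006]
ft_force: [0.2, 0.3, -0.0]
grip_width: 0.578
t 10.7 pos [ 0.5228 -0.1645  0.1487] th -5.6 F [ 0.2  0.3 -0. ] w 0.578 tilt [-0.004  0.   ]
turn [-0.     0.004 -0.01 ]
dp cm in (turned) tool axes [ 0.18 -0.6   7.37]
```

```bash
python3 -m crank '{"dp":[[0.1,-0.3,0.9],[0.1,-0.3,1],[0,0,1],[0,0,1],[0,0,1],[0,0,1],[0,0,1],[0,0,0.4]],"delta_rot":[[0,0,-0.01],[0,0,0],[0,0,0],[0,0,0],[0,0,0],[0,0,0],[0,0,0],[0,0,0]]}'
python3 -m crank '{"dp":[[0,0,0],[0,0,0],[0,0,0],[0,0,0],[0,0,0],[0,0,0],[0,0,0],[0,0,0]],"delta_rot":[[0,0,0],[0,0,0],[0,0,0],[0,0,0],[0,0,0],[0,0,0],[0,0,0],[0,0,0]]}' 1.2 20
python3 -c "
from h import *
s=go(w(BED,-.053,.004,.075),-5);print(loc(BED,s['position']))"
```

```text
time: 11.45
position: [0.5262, -0.1589, 0.0762]
tool_rot: [-3.139, 0.137, 0.003]
ft_force: [0.4, 0.5, -0.8]
grip_width: 0.572
time: 12.25
position: [0.5269, -0.159, 0.0778]
tool_rot: [-3.138, 0.137, -0.0]
ft_force: [-2.7, -0.7, 2.7]
grip_width: 0.228
t 12.2 pos [ 0.5269 -0.159   0.0778] th -5.0 F [-2.7 -0.7  2.7] w 0.228 tilt [0. 0.]
turn [-0. -0.  0.]
dp cm in (turned) tool axes [-0.18 -0.02  0.28]
[-0.05117296  0.00377799]
```

```bash
python3 -m crank '{"dp":[[1,0,0],[2,0,0],[2,0,0],[2,0,0],[2,0,0],[2,0,0],[1.5,0,0],[1,0,0]],"delta_rot":[[0,0,0],[0,0,0],[0,0,0],[0,0,0],[0,0,0],[0,0,0],[0,0,0],[0,0,0]]}'
python3 -m crank '{"dp":[[0.5,0,0],[0.5,0,0],[0.5,0,0],[0.2,0,0],[0.1,0,0],[0,0,0],[0,0,0],[0,0,0]],"delta_rot":[[0,0,0],[0,0,0],[0,0,0],[0,0,0],[0,0,0],[0,0,0],[0,0,0],[0,0,0]]}'
python3 -c "
from h import *
s=go(w(BED,.105,.004,.078),-5);print(loc(BED,s['position']))"
```

```text
time: 13.05
position: [0.6627, -0.1714, 0.0779]
tool_rot: [3.138, -0.136, 0.001]
ft_force: [-2.9, -0.5, 6.0]
grip_width: 0.231
time: 13.85
position: [0.6796, -0.1729, 0.0779]
tool_rot: [3.138, -0.137, 0.002]
ft_force: [-0.3, -2.4, 4.8]
grip_width: 0.227
t 13.8 pos [ 0.6796 -0.1729  0.0779] th -5.0 F [-0.3 -2.4  4.8] w 0.227 tilt [ 0.001 -0.001]
turn [ 0.001 -0.001 -0.   ]
dp cm in (turned) tool axes [ 0.28 -0.09 -0.01]
[0.10215655 0.0030938 ]
```

```bash
python3 -m crank '{"dp":[[0.1,0,0],[0.1,0,0],[0.1,0,0],[0.1,0,0],[0.1,0,0],[0,0,0],[0,0,0],[0,0,0]],"delta_rot":[[0,0,0],[0,0,0],[0,0,0],[0,0,0],[0,0,0],[0,0,0],[0,0,0],[0,0,0]]}'
python3 -c "
from h import *
s=go(w(BED,.105,.004,.078),-5);print(loc(BED,s['position']))"
```

```text
time: 14.65
position: [0.684, -0.1733, 0.0778]
tool_rot: [3.138, -0.137, -0.001]
ft_force: [-2.2, -2.2, 5.7]
grip_width: 0.227
t 14.7 pos [ 0.684  -0.1733  0.0778] th -5.0 F [-2.2 -2.2  5.7] w 0.227 tilt [-0. -0.]
turn [ 0.  0. -0.]
dp cm in (turned) tool axes [-0.15 -0.09 -0.02]
[0.10649664 0.0031161 ]
```

```bash
python3 -m crank '{"dp":[[0.1,0,0],[0.1,0,0],[0.1,0,0],[0.1,0,0],[0.1,0,0],[0,0,0],[0,0,0],[0,0,0]],"delta_rot":[[0,0,0],[0,0,0],[0,0,0],[0,0,0],[0,0,0],[0,0,0],[0,0,0],[0,0,0]]}'
python3 -c "
from h import *
s=go(w(BED,.105,.004,.078),-5);print(loc(BED,s['position']))"
```

```text
time: 15.45
position: [0.6842, -0.1734, 0.0777]
tool_rot: [-3.136, 0.138, 0.017]
ft_force: [-14.9, 1.1, 13.8]
grip_width: 0.23
t 15.4 pos [ 0.6842 -0.1734  0.0777] th -5.1 F [-14.9   1.1  13.8] w 0.230 tilt [-0.011  0.003]
turn [-0.002  0.011 -0.001]
dp cm in (turned) tool axes [-0.17 -0.09 -0.03]
[0.10669294 0.00306869]
```

```bash
python3 -m crank '{"dp":[[-0.4,0,0],[0,0,0],[0,0,0],[0,0,0],[0,0,0],[0,0,-2],[0,0,-4],[0,0,-4]],"delta_rot":[[0,0,0],[0,0,0],[0,0,0],[0,0,0],[0,0,0],[0,0,0],[0,0,0],[0,0,0]]}' 5
python3 -m crank '{"dp":[[-2,0,-2],[-2,0,-2],[-2,0,-2],[-2,0,0],[-2,0,0],[-2,0,0],[-2,0,0],[-2,0,0]],"delta_rot":[[0,0,-0.14],[0,0,-0.14],[0,0,-0.14],[0,0,0],[0,0,0],[0,0,0],[0,0,0],[0,0,0]]}'
python3 -c "
from h import *
go(w(BED,-.053,.004,.15),93)
s=ctrl.get_image('side');t=ctrl.get_image('top')
cv2.imwrite('pics/s3f.png',s);cv2.imwrite('pics/t3f.png',t)
cv2.imwrite('pics/s3c.png',cv2.resize(s[150:215,300:370],None,fx=8,fy=8,interpolation=2))
cv2.imwrite('pics/t3c.png',cv2.resize(t[145:210,235:315],None,fx=8,fy=8,interpolation=2))
cv2.imwrite('pics/s3.png',cv2.resize(s[130:310,300:490],None,fx=3.1,fy=3.1,interpolation=2))
"
```

```text
time: 16.25
position: [0.6849, -0.1725, 0.1777]
tool_rot: [-3.139, 0.136, 0.003]
ft_force: [0.8, 0.2, 0.2]
grip_width: 0.571
time: 17.05
position: [0.5306, -0.2089, 0.2376]
tool_rot: [3.098, 0.521, 0.001]
ft_force: [0.5, -0.1, 0.5]
grip_width: 0.573
t 17.1 pos [ 0.5306 -0.2089  0.2376] th 19.1 F [ 0.5 -0.1  0.5] w 0.573 tilt [0. 0.]
turn [ 0.   -0.   -1.29]
dp cm in (turned) tool axes [ 5.05 -0.28  8.76]
```

View pics/s3c.png

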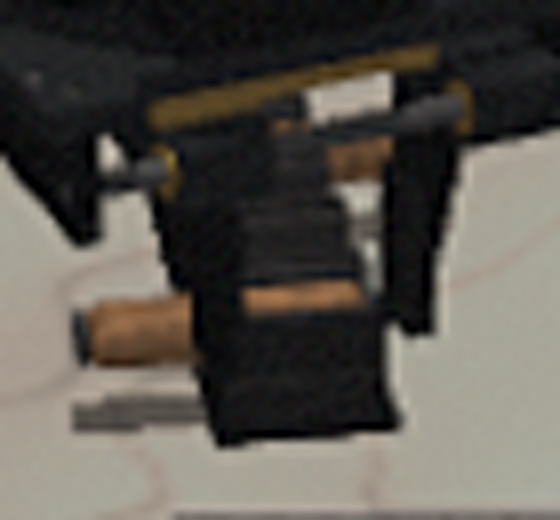

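View pics/t3c.png

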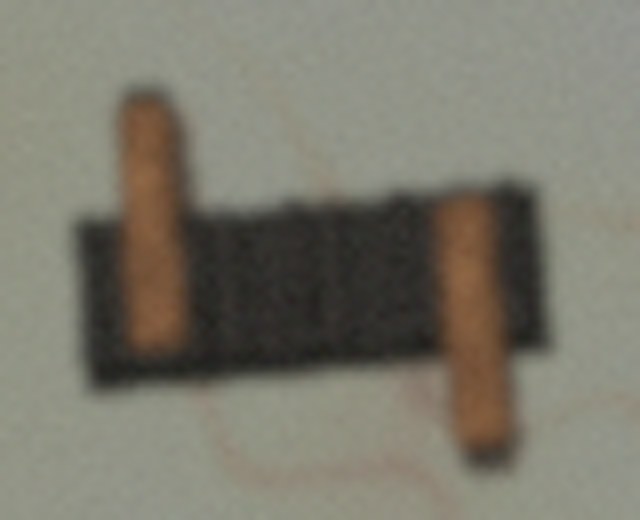

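View pics/s3.png

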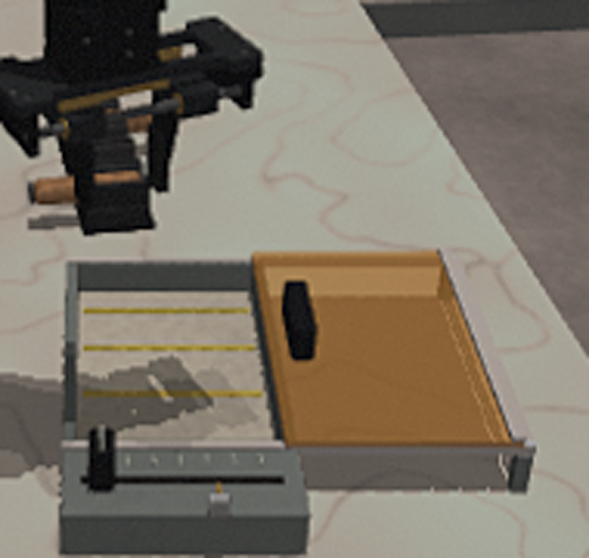

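```bash
python3 -c "
from h import *
T=lambda x,y:cr((x,y),235,145,8); S=lambda x,y:cr((x,y),300,150,8)
a=onz('top',[T(468,195),T(487,462),T(145,90),T(158,350)],.045);print(a.round(4));
for i in (0,2): d=a[i]-a[i+1];print(np.degrees(np.arctan2(d[1],d[0])))
print('case loc',loc(CASE,a).round(4))
print(onz('side',[S(80,337),S(443,140)],.037).round(4),loc(CASE,onz('side',[S(80,337),S(443,140)],.037)).round(4))
p=w(CASE,-.060,-.072,.15);print(p);go(p,93)"
```

```text
[[0.5876 0.1081 0.045 ]
 [0.4721 0.102  0.045 ]
 [0.6379 0.2472 0.045 ]
 [0.5243 0.2423 0.045 ]]
3.021464745159837
2.4770600708463584
case loc [[ 0.0285 -0.072 ]
 [-0.0872 -0.0717]
 [ 0.0865  0.0641]
 [-0.0272  0.0655]]
[[0.4746 0.1012 0.037 ]
 [0.6377 0.2485 0.037 ]] [[-0.0846 -0.0726]
 [ 0.0864  0.0655]]
[0.49918633 0.10318257 0.15      ]
t 17.1 pos [ 0.5292 -0.2106  0.238 ] th 18.9 F [ 0.2 -0.3 -0.2] w 0.577 tilt [0.    0.001]
turn [-0.000e+00 -1.000e-03 -1.294e+00]
dp cm in (turned) tool axes [31.49 -1.36  8.8 ]
```

```bash
python3 -m crank '{"dp":[[0,0,0],[0,0,0],[0,0,0],[0,0,0],[0,0,0],[0,0,0],[0,0,0],[0,0,0]],"delta_rot":[[0,0,-0.14],[0,0,-0.14],[0,0,-0.14],[0,0,-0.14],[0,0,-0.14],[0,0,-0.14],[0,0,-0.14],[0,0,-0.14]]}'
python3 -m crank '{"dp":[[0,0,0],[4,0,0],[4,0,0],[4,0,0],[4,0,0],[4,0,0],[4,0,0],[4,0,0]],"delta_rot":[[0,0,-0.14],[0,0,0],[0,0,0],[0,0,0],[0,0,0],[0,0,0],[0,0,0],[0,0,0]]}'
python3 -c "
from h import *
p=w(CASE,-.060,-.072,.12);go(p,93)"
```

```text
time: 17.95
position: [0.5324, -0.2081, 0.2375]
tool_rot: [2.341, 2.094, 0.001]
ft_force: [-0.7, -0.2, 0.1]
grip_width: 0.575
time: 18.75
position: [0.5255, 0.0739, 0.2377]
tool_rot: [-2.196, -2.247, -0.002]
ft_force: [0.3, -0.0, 0.1]
grip_width: 0.576
t 18.8 pos [0.5255 0.0739 0.2377] th 91.3 F [ 0.3 -0.   0.1] w 0.576 tilt [0.001 0.001]
turn [ 0.001 -0.001 -0.03 ]
dp cm in (turned) tool axes [ 3.06 -2.47 11.77]
```

```bash
python3 -m crank '{"dp":[[1,-0.8,1],[1,-0.8,1],[1,-0.8,1],[0,0,2],[0,0,2],[0,0,2],[0,0,2],[0,0,0.8]],"delta_rot":[[0,0,-0.03],[0,0,0],[0,0,0],[0,0,0],[0,0,0],[0,0,0],[0,0,0],[0,0,0]]}'
python3 -c "
from h import *
p=w(CASE,-.060,-.072,.047);go(p,93)
s=ctrl.get_image('side')
cv2.imwrite('pics/s4.png',cv2.resize(s[100:250,270:420],None,fx=4,fy=4,interpolation=2))
"
```

```text
time: 19.55
position: [0.4981, 0.0988, 0.1172]
tool_rot: [-2.164, -2.275, 0.005]
ft_force: [-1.0, 0.7, -0.6]
grip_width: 0.572
t 19.6 pos [0.4981 0.0988 0.1172] th 92.8 F [-1.   0.7 -0.6] w 0.572 tilt [-0.003 -0.001]
turn [-0.004  0.001 -0.003]
dp cm in (turned) tool axes [0.43 0.13 7.02]
```

View pics/s4.png

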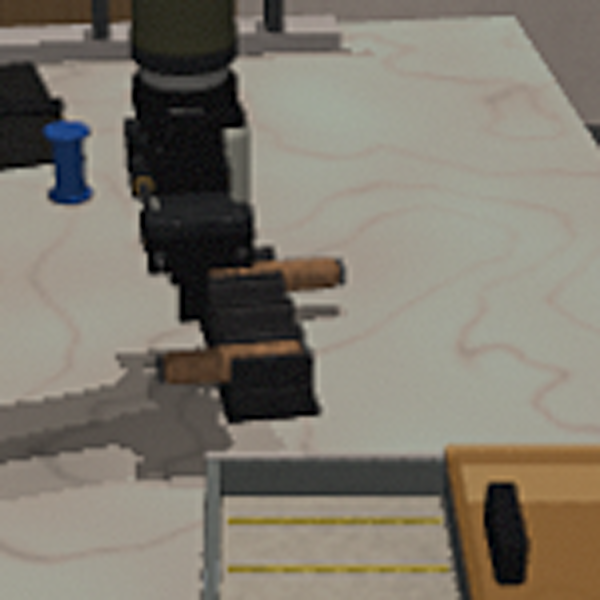

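```bash
python3 -m crank '{"dp":[[0.2,0.1,1],[0.2,0,1],[0,0,1],[0,0,1],[0,0,1],[0,0,1],[0,0,0.7],[0,0,0.3]],"delta_rot":[[0,0,0],[0,0,0],[0,0,0],[0,0,0],[0,0,0],[0,0,0],[0,0,0],[0,0,0]]}'
python3 -m crank '{"dp":[[0,0,0],[0,0,0],[0,0,0],[0,0,0],[0,0,0],[0,0,0],[0,0,0],[0,0,0]],"delta_rot":[[0,0,0],[0,0,0],[0,0,0],[0,0,0],[0,0,0],[0,0,0],[0,0,0],[0,0,0]]}' 2 25
python3 -c "
from h import *
p=w(CASE,-.060,-.072,.047);s=go(p,93);print(loc(CASE,s['position']))"
```

```text
time: 20.4
position: [0.5001, 0.1041, 0.0486]
tool_rot: [-2.162, -2.278, 0.002]
ft_force: [0.3, 0.3, -0.2]
grip_width: 0.573
time: 21.2
position: [0.5009, 0.1043, 0.05]
tool_rot: [2.162, 2.279, 0.001]
ft_force: [-0.7, -0.4, 4.5]
grip_width: 0.298
t 21.2 pos [0.5009 0.1043 0.05  ] th 93.0 F [-0.7 -0.4  4.5] w 0.298 tilt [0.001 0.   ]
turn [ 0.001 -0.    -0.   ]
dp cm in (turned) tool axes [-0.1  -0.18  0.3 ]
[-0.05820034 -0.07098076]
```

```bash
python3 -m crank '{"dp":[[0.1,-0.3,0],[-0.2,-0.3,0],[0.2,-0.4,0],[-0.2,-0.4,0],[0.2,-0.4,0],[-0.2,-0.4,0],[0.2,-0.4,0],[-0.1,-0.4,0]],"delta_rot":[[0,0,0],[0,0,0],[0,0,0],[0,0,0],[0,0,0],[0,0,0],[0,0,0],[0,0,0]]}'
python3 -c "
from h import *
p=w(CASE,-.060,-.072,.047);s=go(p,93);print(loc(CASE,s['position']))
s=ctrl.get_image('side')
cv2.imwrite('pics/s5.png',cv2.resize(s[100:250,270:420],None,fx=4,fy=4,interpolation=2))
"
```

```text
time: 22.0
position: [0.471, 0.1026, 0.0498]
tool_rot: [2.162, 2.278, 0.002]
ft_force: [6.1, -0.6, -0.7]
grip_width: 0.297
t 22.0 pos [0.471  0.1026 0.0498] th 93.0 F [ 6.1 -0.6 -0.7] w 0.297 tilt [0.002 0.   ]
turn [ 0.002 -0.    -0.   ]
dp cm in (turned) tool axes [-0.09  2.81  0.28]
[-0.08813201 -0.07099632]
```

View pics/s5.png

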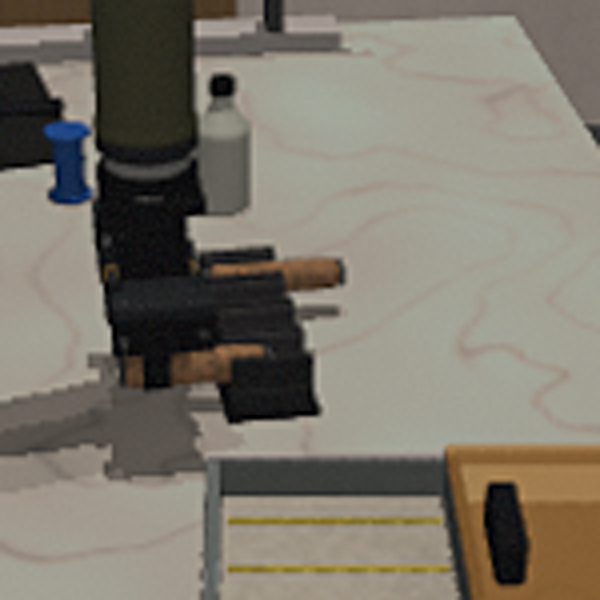

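```bash
python3 -m crank '{"dp":[[0.1,-0.5,0],[-0.2,-0.5,0],[0.2,-0.5,0],[-0.2,-0.5,0],[0.2,-0.6,0],[-0.2,-0.6,0],[0.2,-0.6,0],[-0.1,-0.5,0]],"delta_rot":[[0,0,0],[0,0,0],[0,0,0],[0,0,0],[0,0,0],[0,0,0],[0,0,0],[0,0,0]]}'
python3 -c "
from h import *
p=w(CASE,-.060,-.072,.047);s=go(p,93);print(loc(CASE,s['position']),np.hypot(*s['position'][:2]))
s=ctrl.get_image('side')
cv2.imwrite('pics/s6.png',cv2.resize(s[100:250,270:420],None,fx=4,fy=4,interpolation=2))
"
```

```text
time: 22.85
position: [0.4248, 0.1008, 0.0486]
tool_rot: [-2.159, -2.278, 0.006]
ft_force: [-1.0, 0.8, -0.7]
grip_width: 0.297
t 22.9 pos [0.4248 0.1008 0.0486] th 93.1 F [-1.   0.8 -0.7] w 0.297 tilt [-0.005 -0.   ]
turn [-0.005  0.     0.001]
dp cm in (turned) tool axes [-0.15  7.44  0.16]
[-0.13443929 -0.07025399] 0.43656053101172165
```

View pics/s6.png

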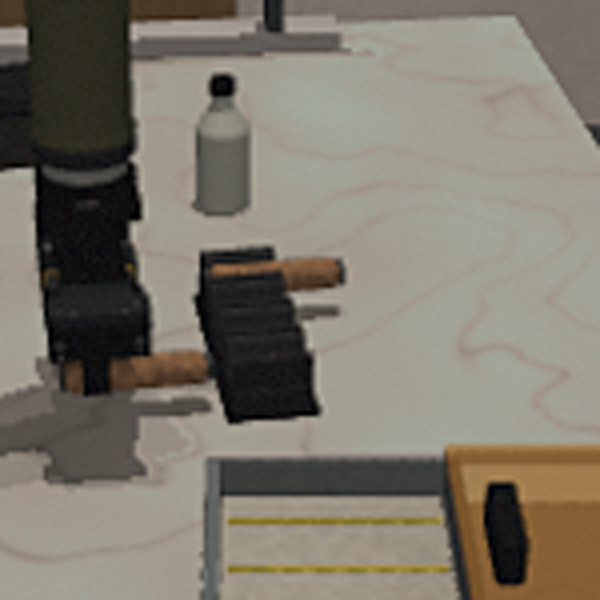

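```bash
python3 -m crank '{"dp":[[0,0,-1],[0,0,-1.5],[0,0,-1.5],[0,0,-1.5],[0,0,-1.5],[0,0,-1],[0,0,0],[0,0,0]],"delta_rot":[[0,0,0],[0,0,0],[0,0,0],[0,0,0],[0,0,0],[0,0,0],[0,0,0],[0,0,0]]}'
python3 -c "
from h import *
go(w(BED,-.031,-.035,.1),85)
s=ctrl.get_image('side')
cv2.imwrite('pics/s7.png',cv2.resize(s[100:250,270:420],None,fx=4,fy=4,interpolation=2))
"
```

```text
time: 23.7
position: [0.4275, 0.1005, 0.1294]
tool_rot: [-2.162, -2.279, 0.0]
ft_force: [0.3, -0.6, -1.5]
grip_width: 0.298
t 23.7 pos [0.4275 0.1005 0.1294] th 93.0 F [ 0.3 -0.6 -1.5] w 0.298 tilt [-0.  0.]
turn [-0.   -0.    0.14]
dp cm in (turned) tool axes [-28.86  14.19   2.94]
```

View pics/s7.png

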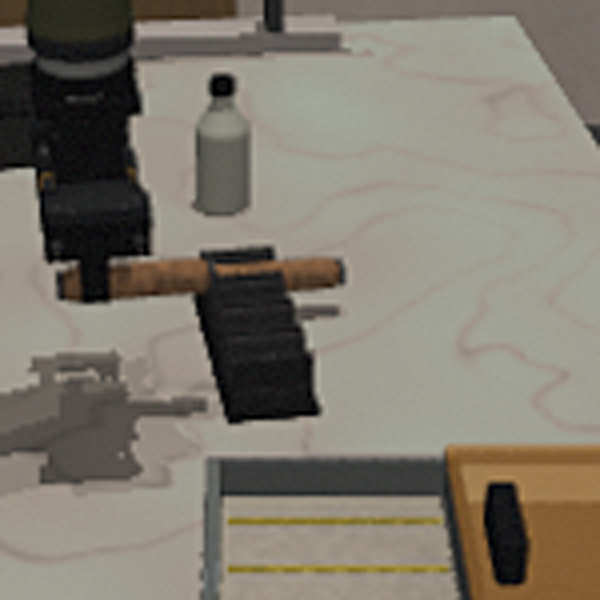

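```bash
python3 -m crank '{"dp":[[-1,0.5,0],[-2.4,1.2,0],[-2.4,1.2,0],[-2.4,1.2,0],[-2.4,1.2,0],[-2.4,1.2,0],[-2.4,1.2,0],[-2.4,1.2,0]],"delta_rot":[[0,0,0.07],[0,0,0.07],[0,0,0],[0,0,0],[0,0,0],[0,0,0],[0,0,0],[0,0,0]]}'
python3 -m crank '{"dp":[[-2.4,1.2,0],[-2.4,1.2,0],[-2.4,1.2,0],[-2.4,1.2,0],[-1,0.5,0],[0,0,0],[0,0,0],[0,0,0]],"delta_rot":[[0,0,0],[0,0,0],[0,0,0],[0,0,0],[0,0,0],[0,0,0],[0,0,0],[0,0,0]]}'
python3 -c "
from h import *
go(w(BED,-.031,-.035,.06),85)
s=ctrl.get_image('side')
cv2.imwrite('pics/s8.png',cv2.resize(s[130:310,300:490],None,fx=3.1,fy=3.1,interpolation=2))
"
```

```text
time: 24.55
position: [0.5035, -0.0842, 0.1285]
tool_rot: [-2.316, -2.121, 0.002]
ft_force: [0.2, -0.2, -0.1]
grip_width: 0.298
time: 25.35
position: [0.5472, -0.1915, 0.1292]
tool_rot: [-2.314, -2.123, -0.001]
ft_force: [0.6, 0.5, -0.2]
grip_width: 0.298
t 25.4 pos [ 0.5472 -0.1915  0.1292] th 85.1 F [ 0.6  0.5 -0.2] w 0.298 tilt [-0.001  0.001]
turn [-0.001 -0.001  0.001]
dp cm in (turned) tool axes [-0.81 -0.28  6.92]
```

View pics/s8.png

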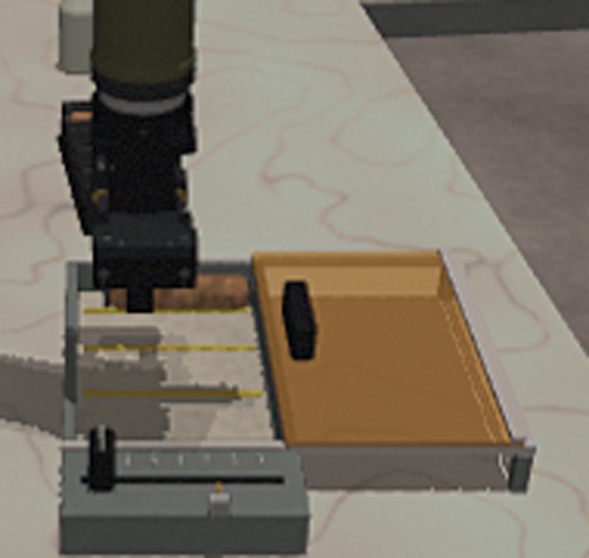

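```bash
python3 -m crank '{"dp":[[-0.4,-0.1,1],[-0.4,-0.1,1.4],[0,0,1.4],[0,0,1.4],[0,0,1.4],[0,0,1],[0,0,0.5],[0,0,0.2]],"delta_rot":[[0,0,0],[0,0,0],[0,0,0],[0,0,0],[0,0,0],[0,0,0],[0,0,0],[0,0,0]]}'
python3 -m crank '{"dp":[[0,0,0.2],[0,0,0.2],[0,0,0.2],[0,0,0.1],[0,0,0],[0,0,0],[0,0,0],[0,0,0]],"delta_rot":[[0,0,0],[0,0,0],[0,0,0],[0,0,0],[0,0,0],[0,0,0],[0,0,0],[0,0,0]]}'
python3 -c "
from h import *
s=go(w(BED,-.031,-.035,.037),85)"
```

```text
time: 26.2
position: [0.5445, -0.2012, 0.0458]
tool_rot: [-2.316, -2.121, 0.001]
ft_force: [-0.5, 0.2, -1.2]
grip_width: 0.296
time: 27.0
position: [0.5448, -0.2012, 0.0397]
tool_rot: [2.317, 2.122, 0.0]
ft_force: [-0.5, -0.7, -0.6]
grip_width: 0.298
t 27.0 pos [ 0.5448 -0.2012  0.0397] th 85.0 F [-0.5 -0.7 -0.6] w 0.298 tilt [0. 0.]
turn [ 0.    -0.    -0.001]
dp cm in (turned) tool axes [ 0.18 -0.13  0.27]
```

```bash
python3 -m crank '{"dp":[[0,0,0.1],[0,0,0.1],[0,0,0.1],[0,0,0],[0,0,0],[0,0,0],[0,0,0],[0,0,0]],"delta_rot":[[0,0,0],[0,0,0],[0,0,0],[0,0,0],[0,0,0],[0,0,0],[0,0,0],[0,0,0]]}'
python3 -c "
from h import *
s=go(w(BED,-.031,-.035,.037),85)"
```

```text
time: 27.8
position: [0.5447, -0.2012, 0.037]
tool_rot: [-2.317, -2.122, -0.0]
ft_force: [-2.5, 1.7, 5.8]
grip_width: 0.291
t 27.8 pos [ 0.5447 -0.2012  0.037 ] th 85.0 F [-2.5  1.7  5.8] w 0.291 tilt [0. 0.]
turn [-0.    -0.    -0.001]
dp cm in (turned) tool axes [ 0.17 -0.12 -0.  ]
```

```bash
python3 -m crank '{"dp":[[0,0,0],[0,0,0],[0,0,0],[0,0,0],[0,0,-0.5],[0,0,-2],[0,0,-3],[0,0,-3]],"delta_rot":[[0,0,0],[0,0,0],[0,0,0],[0,0,0],[0,0,0],[0,0,0],[0,0,0],[0,0,0]]}' 5
python3 -m crank '{"dp":[[0,0,-3],[3,2,-3],[3,2,0],[4,2,0],[4,2,0],[4,2,0],[4,2,0],[0,0,0]],"delta_rot":[[0,0,0],[0,0,0],[0,0,0],[0,0,0],[0,0,-0.04],[0,0,-0.1],[0,0,0],[0,0,0]]}'
python3 -c "
from h import *
go(w(CASE,.060,.063,.12),93)
s=ctrl.get_image('side');t=ctrl.get_image('top')
cv2.imwrite('pics/s9.png',cv2.resize(s[130:310,300:490],None,fx=3.1,fy=3.1,interpolation=2))
cv2.imwrite('pics/t9.png',cv2.resize(t[130:210,235:435],None,fx=4,fy=4,interpolation=2))
"
```

```text
time: 28.6
position: [0.5443, -0.2013, 0.1224]
tool_rot: [-2.317, -2.121, 0.001]
ft_force: [0.5, 0.3, -0.4]
grip_width: 0.571
time: 29.4
position: [0.6782, 0.0216, 0.1809]
tool_rot: [-2.147, -2.289, -0.006]
ft_force: [-0.1, 0.7, 0.3]
grip_width: 0.577
t 29.4 pos [0.6782 0.0216 0.1809] th 93.7 F [-0.1  0.7  0.3] w 0.577 tilt [0.001 0.005]
turn [ 0.001 -0.005  0.011]
dp cm in (turned) tool axes [22.62 -5.49  6.09]
```

View pics/s9.png

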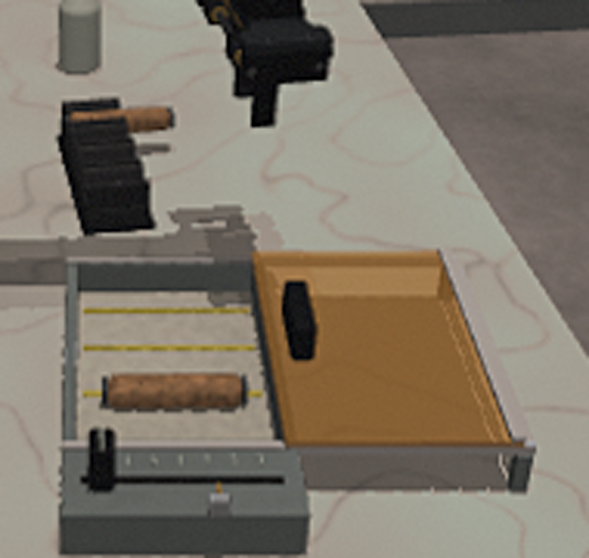

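View pics/t9.png

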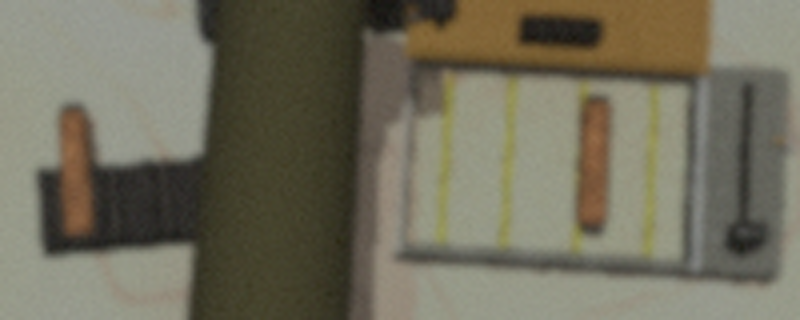

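```bash
python3 -m crank '{"dp":[[3,-0.7,0],[4,-1,0],[4,-1,0],[4,-1,0],[4,-1,0],[2.6,-0.7,0],[1,0,2],[0,0,2]],"delta_rot":[[0,0,0],[0,0,0],[0,0,0],[0,0,0],[0,0,0],[0,0,0],[0,0,0],[0,0,0]]}'
python3 -c "
from h import *
print(onz('side',[(326,150),(287,148)],0))
go(w(CASE,.060,.064,.05),93)
s=ctrl.get_image('side')
cv2.imwrite('pics/s10.png',cv2.resize(s[100:250,270:420],None,fx=4,fy=4,interpolation=2))
"
```

```text
time: 30.3
position: [0.6107, 0.2353, 0.1422]
tool_rot: [2.161, 2.28, 0.004]
ft_force: [-0.7, -0.0, -0.9]
grip_width: 0.57
[[0.55737858 0.46821231 0.        ]
 [0.40757584 0.50184653 0.        ]]
t 30.3 pos [0.6107 0.2353 0.1422] th 93.1 F [-0.7 -0.  -0.9] w 0.570 tilt [0.002 0.002]
turn [ 0.002 -0.001  0.001]
dp cm in (turned) tool axes [1.03 0.13 9.22]
```

View pics/s10.png

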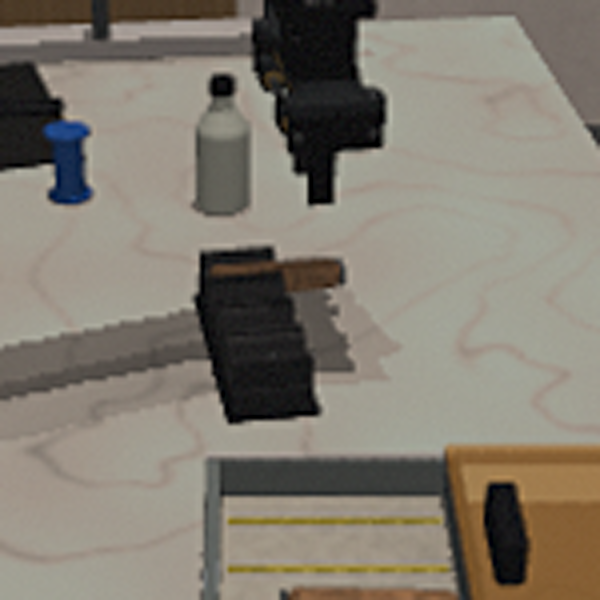

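Sealer is well clear, about 0.2 m away. Descending on handle3.

```bash
python3 -m crank '{"dp":[[0.4,0.1,1],[0.4,0,1.2],[0.2,0,1.4],[0,0,1.4],[0,0,1.4],[0,0,1.4],[0,0,1],[0,0,0.4]],"delta_rot":[[0,0,0],[0,0,0],[0,0,0],[0,0,0],[0,0,0],[0,0,0],[0,0,0],[0,0,0]]}'
python3 -m crank '{"dp":[[0,0,0],[0,0,0],[0,0,0],[0,0,0],[0,0,0],[0,0,0],[0,0,0],[0,0,0]],"delta_rot":[[0,0,0],[0,0,0],[0,0,0],[0,0,0],[0,0,0],[0,0,0],[0,0,0],[0,0,0]]}' 2 25
python3 -c "
from h import *
s=go(w(CASE,.060,.064,.05),93);print(loc(CASE,s['position']))"
```

```text
time: 31.15
position: [0.6104, 0.2436, 0.0478]
tool_rot: [-2.162, -2.278, 0.003]
ft_force: [0.3, 0.2, -0.7]
grip_width: 0.573
time: 31.95
position: [0.6117, 0.246, 0.0504]
tool_rot: [-2.161, -2.28, -0.005]
ft_force: [1.0, 5.6, 2.1]
grip_width: 0.293
t 31.9 pos [0.6117 0.246  0.0504] th 93.1 F [1.  5.6 2.1] w 0.293 tilt [0.002 0.003]
turn [ 0.002 -0.002  0.001]
dp cm in (turned) tool axes [-0.03 -0.02  0.04]
[0.06024677 0.06432685]
```

```bash
python3 -m crank '{"dp":[[0.1,0.3,0],[-0.2,0.4,0],[0.2,0.5,0],[-0.2,0.5,0],[0.2,0.5,0],[-0.2,0.5,0],[0.2,0.5,0],[-0.1,0.5,0]],"delta_rot":[[0,0,0],[0,0,0],[0,0,0],[0,0,0],[0,0,0],[0,0,0],[0,0,0],[0,0,0]]}'
python3 -m crank '{"dp":[[0.1,0.5,0],[-0.2,0.5,0],[0.2,0.5,0],[-0.2,0.5,0],[0.2,0.5,0],[-0.2,0.5,0],[0.2,0.5,0],[-0.1,0.5,0]],"delta_rot":[[0,0,0],[0,0,0],[0,0,0],[0,0,0],[0,0,0],[0,0,0],[0,0,0],[0,0,0]]}'
python3 -c "
from h import *
s=go(w(BED,.031,.045,.12),85);print(loc(CASE,s['position']))
s=ctrl.get_image('side')
cv2.imwrite('pics/s11.png',cv2.resize(s[100:250,270:420],None,fx=4,fy=4,interpolation=2))
"
```

```text
time: 32.75
position: [0.6433, 0.2474, 0.0477]
tool_rot: [-2.156, -2.274, 0.012]
ft_force: [-8.1, 4.9, 1.2]
grip_width: 0.294
time: 33.55
position: [0.6876, 0.2471, 0.0485]
tool_rot: [2.162, 2.279, -0.005]
ft_force: [0.0, 0.1, -0.6]
grip_width: 0.296
t 33.5 pos [0.6876 0.2471 0.0485] th 93.0 F [ 0.   0.1 -0.6] w 0.296 tilt [-0.002 -0.002]
turn [-0.002  0.002  0.14 ]
dp cm in (turned) tool axes [-37.73  -4.25  -7.15]
[0.13611063 0.06123973]
```

View pics/s11.png

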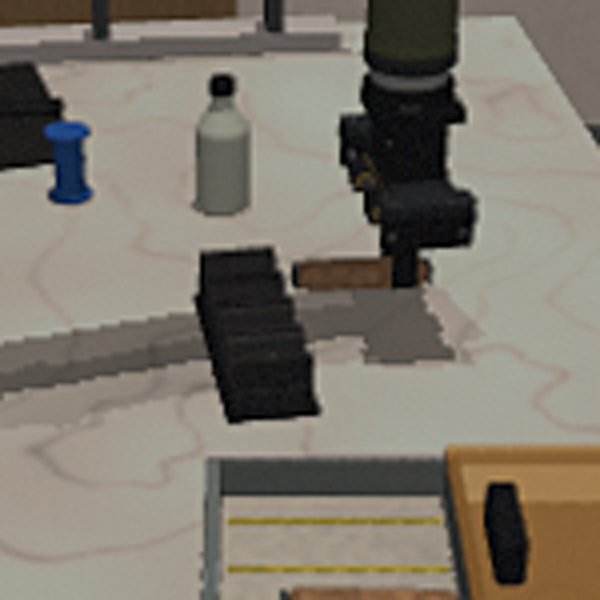

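```bash
python3 -m crank '{"dp":[[0,0,-1],[0,0,-2],[0,0,-2],[0,0,-2],[0,0,-1.5],[-1,0,-0.5],[-2.5,-0.3,0],[-3,-0.4,0]],"delta_rot":[[0,0,0],[0,0,0],[0,0,0],[0,0,0],[0,0,0],[0,0,0.07],[0,0,0.07],[0,0,0]]}'
python3 -m crank '{"dp":[[-3.2,-0.4,0],[-3.2,-0.4,0],[-3.2,-0.4,0],[-3.2,-0.4,0],[-3.2,-0.4,0],[-3.2,-0.4,0],[-3.2,-0.4,0],[-3.2,-0.4,0]],"delta_rot":[[0,0,0],[0,0,0],[0,0,0],[0,0,0],[0,0,0],[0,0,0],[0,0,0],[0,0,0]]}'
python3 -c "
from h import *
s=go(w(BED,.031,.045,.12),85)"
```

```text
time: 34.4
position: [0.6787, 0.184, 0.1403]
tool_rot: [2.316, 2.122, 0.002]
ft_force: [0.0, -0.9, -1.3]
grip_width: 0.297
time: 35.2
position: [0.6237, -0.0704, 0.1403]
tool_rot: [2.317, 2.121, 0.001]
ft_force: [0.5, -0.8, 0.1]
grip_width: 0.296
t 35.2 pos [ 0.6237 -0.0704  0.1403] th 84.9 F [ 0.5 -0.8  0.1] w 0.296 tilt [ 0.001 -0.   ]
turn [ 0.001  0.    -0.001]
dp cm in (turned) tool axes [-5.54 -0.65  2.03]
```

```bash
python3 -m crank '{"dp":[[-2,-0.3,0],[-2,-0.3,0],[-1.3,0,0],[-0.2,0,1],[0,0,2],[0,0,2],[0,0,1],[0,0,0]],"delta_rot":[[0,0,0],[0,0,0],[0,0,0],[0,0,0],[0,0,0],[0,0,0],[0,0,0],[0,0,0]]}'
python3 -c "
from h import *
s=go(w(BED,.031,.045,.037),85)
s=ctrl.get_image('side')
cv2.imwrite('pics/s12.png',cv2.resize(s[130:310,300:490],None,fx=3.1,fy=3.1,interpolation=2))
"
```

```text
time: 36.0
position: [0.6123, -0.1214, 0.0774]
tool_rot: [-2.313, -2.121, 0.004]
ft_force: [-0.5, -0.7, -0.7]
grip_width: 0.295
t 36.0 pos [ 0.6123 -0.1214  0.0774] th 85.0 F [-0.5 -0.7 -0.7] w 0.295 tilt [-0.004  0.001]
turn [-0.004 -0.     0.001]
dp cm in (turned) tool axes [-0.36  0.04  4.04]
```

View pics/s12.png

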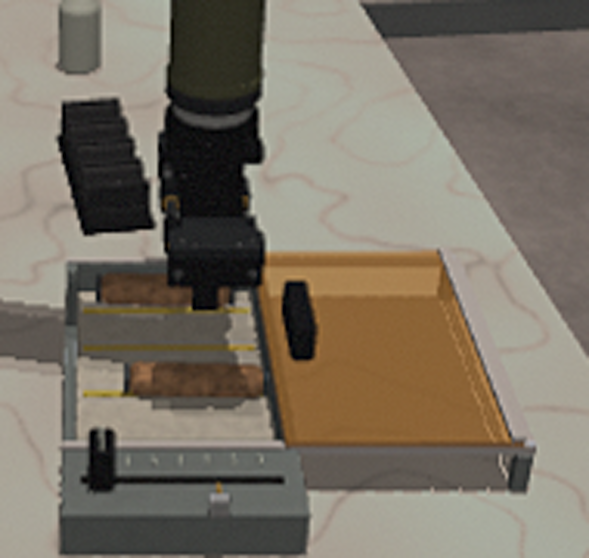

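```bash
python3 -m crank '{"dp":[[-0.3,0,0],[0,0,0],[0,0,0],[0,0,0],[0,0,0],[0,0,0],[0,0,0],[0,0,0]],"delta_rot":[[0,0,0],[0,0,0],[0,0,0],[0,0,0],[0,0,0],[0,0,0],[0,0,0],[0,0,0]]}'
python3 -c "
from h import *
s=go(w(BED,.031,.045,.037),85)
s=ctrl.get_image('side')
cv2.imwrite('pics/s13.png',cv2.resize(s[200:310,310:410],None,fx=5,fy=5,interpolation=2))
"
```

```text
time: 36.85
position: [0.6132, -0.1258, 0.0795]
tool_rot: [-2.317, -2.122, -0.0]
ft_force: [-0.3, 0.0, -0.6]
grip_width: 0.3
t 36.9 pos [ 0.6132 -0.1258  0.0795] th 85.0 F [-0.3  0.  -0.6] w 0.300 tilt [-0.  0.]
turn [-0.    -0.    -0.001]
dp cm in (turned) tool axes [ 0.07 -0.08  4.25]
```

View pics/s13.png

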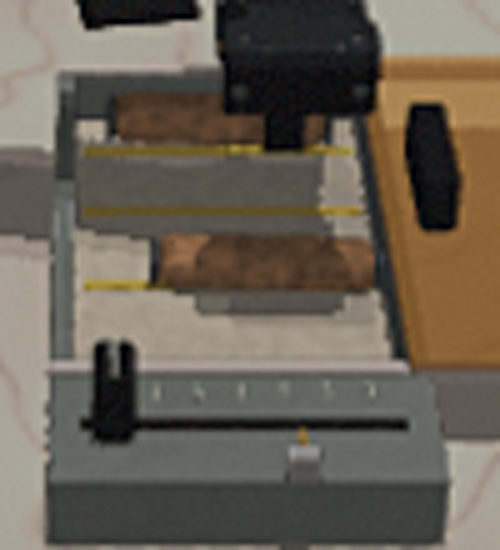

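```bash
python3 -c "
from h import *
S=lambda x,y:cr((x,y),310,200,5)
print(loc(BED,onz('side',[S(158,263),S(378,263)],.024)), loc(BED,onz('side',[S(158,245),S(375,240)],.036)))"
```

```text
[[-0.03545715 -0.02428151]
 [ 0.07786895 -0.02510215]] [[-0.0355857  -0.02457425]
 [ 0.07602068 -0.0212942 ]]
```

```bash
python3 -m crank '{"dp":[[0.5,0,0.5],[0.5,0,1],[0,0,1],[0,0,0.8],[0,0,0.4],[0,0,0.2],[0,0,0],[0,0,0]],"delta_rot":[[0,0,0],[0,0,0],[0,0,0],[0,0,0],[0,0,0],[0,0,0],[0,0,0],[0,0,0]]}'
python3 -m crank '{"dp":[[0,0,0.1],[0,0,0.1],[0,0,0.1],[0,0,0.1],[0,0,0],[0,0,0],[0,0,0],[0,0,0]],"delta_rot":[[0,0,0],[0,0,0],[0,0,0],[0,0,0],[0,0,0],[0,0,0],[0,0,0],[0,0,0]]}'
python3 -c "
from h import *
s=go(w(BED,.031,.055,.037),85)"
```

```text
time: 37.7
position: [0.6143, -0.1161, 0.0409]
tool_rot: [2.317, 2.121, 0.001]
ft_force: [-0.4, 0.5, -0.7]
grip_width: 0.294
time: 38.5
position: [0.6142, -0.1159, 0.0378]
tool_rot: [-2.317, -2.122, -0.001]
ft_force: [-3.8, 0.5, 6.7]
grip_width: 0.293
t 38.5 pos [ 0.6142 -0.1159  0.0378] th 85.0 F [-3.8  0.5  6.7] w 0.293 tilt [0.    0.001]
turn [ 0.    -0.001 -0.001]
dp cm in (turned) tool axes [ 0.07 -0.1   0.08]
```

Contact felt; release and back away for a look.

```bash
python3 -m crank '{"dp":[[0,0,0],[0,0,0],[0,0,0],[0,0,0],[0,0,-0.5],[0,0,-2],[0,0,-3],[0,0,-3]],"delta_rot":[[0,0,0],[0,0,0],[0,0,0],[0,0,0],[0,0,0],[0,0,0],[0,0,0],[0,0,0]]}' 5
python3 -m crank '{"dp":[[2,0,-3],[3,0,-3],[4,0,0],[4,0,0],[4,0,0],[4,0,0],[4,0,0],[0,0,0]],"delta_rot":[[0,0,0],[0,0,0],[0,0,0],[0,0,0],[0,0,0],[0,0,0],[0,0,0],[0,0,0]]}'
python3 -c "
from h import *
go(w(CASE,.060,.063,.12),-5)
s=ctrl.get_image('side');t=ctrl.get_image('top')
cv2.imwrite('pics/s14f.png',s);cv2.imwrite('pics/t14f.png',t)
cv2.imwrite('pics/s14.png',cv2.resize(s[200:310,310:410],None,fx=5,fy=5,interpolation=2))
cv2.imwrite('pics/t14.png',cv2.resize(t[130:210,325:435],None,fx=6,fy=6,interpolation=2))
"
```

```text
time: 39.3
position: [0.6137, -0.1159, 0.1224]
tool_rot: [-2.317, -2.121, 0.001]
ft_force: [0.2, 0.3, -0.4]
grip_width: 0.572
time: 40.1
position: [0.6352, 0.1426, 0.1813]
tool_rot: [-2.303, -2.132, -0.004]
ft_force: [0.3, 0.8, -0.1]
grip_width: 0.574
t 40.1 pos [0.6352 0.1426 0.1813] th 85.6 F [ 0.3  0.8 -0.1] w 0.574 tilt [-0.001  0.005]
turn [-0.004 -0.003  1.581]
dp cm in (turned) tool axes [-3.24 -9.96  6.13]
```

View pics/s14.png

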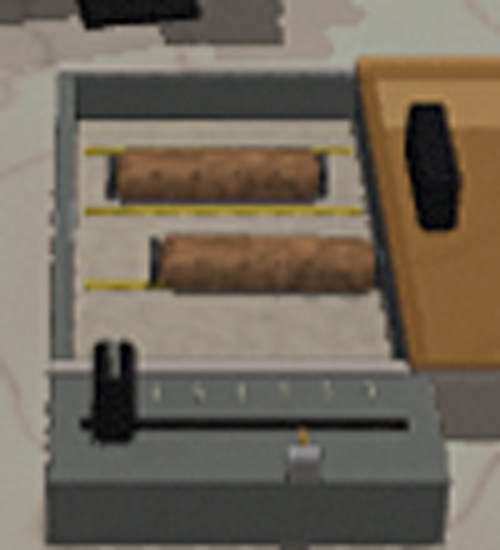

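View pics/t14.png

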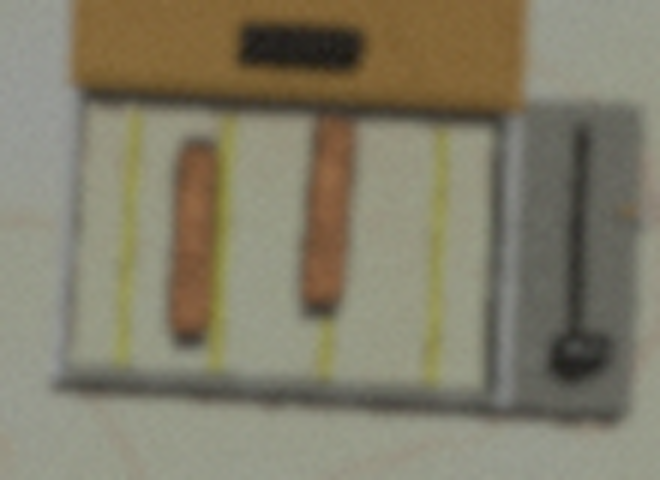

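```bash
python3 -c "
from h import *
T=lambda x,y:cr((x,y),325,130,6)
print(loc(BED,onz('top',[T(337,118),T(320,315),T(200,137),T(188,345)],.03)))
go(w(BED,.0,-.025,.12),85)"
```

```text
[[ 0.07512917 -0.02339227]
 [-0.04067198 -0.01882234]
 [ 0.05956815  0.05516673]
 [-0.06233433  0.05582882]]
t 40.2 pos [0.6358 0.1346 0.1815] th 85.1 F [-0.2 -0.5  0.2] w 0.570 tilt [-0. -0.]
turn [-0.     0.     0.002]
dp cm in (turned) tool axes [-33.07  -3.16   6.15]
```

```bash
python3 -m crank '{"dp":[[-3,-0.3,0],[-4.2,-0.4,0],[-4.2,-0.4,0],[-4.2,-0.4,0],[-4.2,-0.4,0],[-4.2,-0.4,0],[-4.2,-0.4,0],[-3,-0.4,0]],"delta_rot":[[0,0,0],[0,0,0],[0,0,0],[0,0,0],[0,0,0],[0,0,0],[0,0,0],[0,0,0.03]]}'
python3 -c "
from h import *
go(w(BED,.0,-.0225,.037),83.5)"
```

```text
time: 41.0
position: [0.5756, -0.181, 0.1822]
tool_rot: [2.354, 2.077, -0.001]
ft_force: [-0.2, -0.0, 0.5]
grip_width: 0.572
t 41.0 pos [ 0.5756 -0.181   0.1822] th 82.8 F [-0.2 -0.   0.5] w 0.572 tilt [ 0.    -0.002]
turn [ 0.001  0.002 -0.011]
dp cm in (turned) tool axes [-0.86  0.11 14.52]
```

```bash
python3 -m crank '{"dp":[[-0.4,0,1],[-0.4,0.1,2],[0,0,2.5],[0,0,2.5],[0,0,2.5],[0,0,2],[0,0,1.2],[0,0,0.5]],"delta_rot":[[0,0,0],[0,0,0],[0,0,0],[0,0,0],[0,0,0],[0,0,0],[0,0,0],[0,0,0]]}'
python3 -m crank '{"dp":[[0,0,0.1],[0,0,0],[0,0,0],[0,0,0],[0,0,0],[0,0,0],[0,0,0],[0,0,0]],"delta_rot":[[0,0,0],[0,0,0],[0,0,0],[0,0,0],[0,0,0],[0,0,0],[0,0,0],[0,0,0]]}' 2 25
python3 -c "
from h import *
go(w(BED,.0,-.0225,.037),83.5)"
```

```text
time: 41.8
position: [0.5768, -0.183, 0.0382]
tool_rot: [-2.348, -2.085, 0.002]
ft_force: [0.3, 0.1, 0.4]
grip_width: 0.572
time: 42.6
position: [0.5782, -0.1833, 0.0394]
tool_rot: [2.348, 2.086, 0.001]
ft_force: [-1.5, -0.1, 5.8]
grip_width: 0.309
t 42.6 pos [ 0.5782 -0.1833  0.0394] th 83.2 F [-1.5 -0.1  5.8] w 0.309 tilt [ 0.001 -0.   ]
turn [ 0.001  0.    -0.004]
dp cm in (turned) tool axes [-0.66 -0.19  0.24]
```

```bash
python3 -m crank '{"dp":[[0,-0.2,0],[-0.2,-0.4,0],[-0.2,-0.4,0],[-0.2,-0.4,0],[-0.2,-0.4,0],[0,-0.2,0],[0,0,0],[0,0,0]],"delta_rot":[[0,0,0],[0,0,0],[0,0,0],[0,0,0],[0,0,0],[0,0,0],[0,0,0],[0,0,0]]}'
python3 -m crank '{"dp":[[0,0,0],[0,0,0],[0,0,0],[0,0,0],[0,0,-0.5],[0,0,-2],[0,0,-3],[0,0,-3]],"delta_rot":[[0,0,0],[0,0,0],[0,0,0],[0,0,0],[0,0,0],[0,0,0],[0,0,0],[0,0,0]]}' 5
python3 -m crank '{"dp":[[2,0,-3],[3,0,-3],[4,0,0],[4,0,0],[4,0,0],[4,0,0],[4,0,0],[0,0,0]],"delta_rot":[[0,0,0],[0,0,0],[0,0,0],[0,0,0],[0,0,0],[0,0,0],[0,0,0],[0,0,0]]}'
python3 -c "
from h import *
go(w(BED,.1067,.003,.15),-5)
s=ctrl.get_image('side');t=ctrl.get_image('top')
cv2.imwrite('pics/s15.png',cv2.resize(s[200:310,310:410],None,fx=5,fy=5,interpolation=2))
cv2.imwrite('pics/t15.png',cv2.resize(t[130:210,325:435],None,fx=6,fy=6,interpolation=2))
"
```

```text
time: 43.4
position: [0.5576, -0.189, 0.0394]
tool_rot: [2.347, 2.086, 0.002]
ft_force: [2.3, -0.8, 6.7]
grip_width: 0.301
time: 44.2
position: [0.5564, -0.1886, 0.1243]
tool_rot: [-2.348, -2.086, 0.001]
ft_force: [0.5, 0.5, 0.4]
grip_width: 0.577
time: 45.0
position: [0.5862, 0.0681, 0.1834]
tool_rot: [-2.335, -2.097, -0.003]
ft_force: [1.0, 0.5, -0.1]
grip_width: 0.577
t 45.0 pos [0.5862 0.0681 0.1834] th 83.8 F [ 1.   0.5 -0.1] w 0.577 tilt [-0.     0.004]
turn [-0.003 -0.002  1.551]
dp cm in (turned) tool axes [11.87 23.21  3.34]
```

View pics/s15.png

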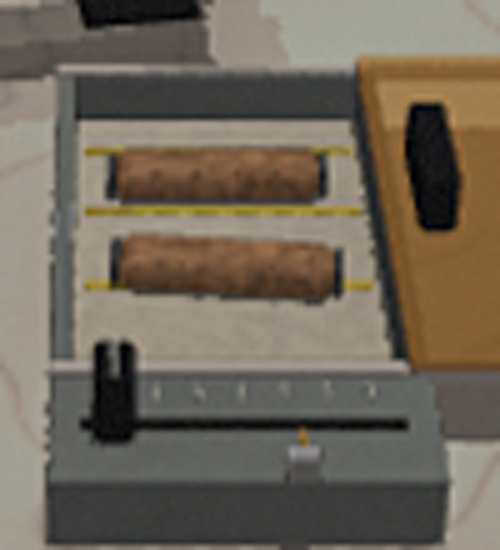

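View pics/t15.png

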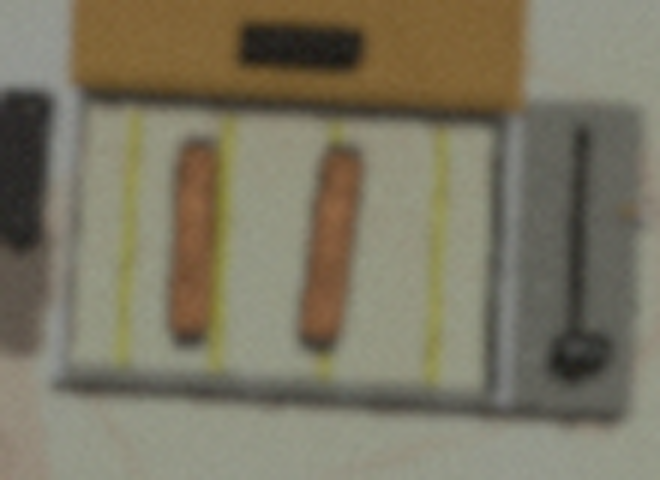

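```bash
python3 -m crank '{"dp":[[0,0,0],[0,0,0],[0,0,0],[0,0,0],[0,0,0],[0,0,0],[0,0,0],[0,0,0]],"delta_rot":[[0,0,0.14],[0,0,0.14],[0,0,0.14],[0,0,0.14],[0,0,0.14],[0,0,0.14],[0,0,0.14],[0,0,0.14]]}'
python3 -m crank '{"dp":[[0,0,0],[0,0,0],[0,0,0],[1.5,3,0],[2,4,0],[2,4,0],[2,4,0],[2,4,0]],"delta_rot":[[0,0,0.14],[0,0,0.14],[0,0,0.14],[0,0,0.01],[0,0,0],[0,0,0],[0,0,0],[0,0,0]]}'
python3 -c "
from h import *
go(w(BED,.1067,.003,.12),-5)"
```

```text
time: 45.9
position: [0.5863, 0.0572, 0.1838]
tool_rot: [3.1, 0.506, -0.0]
ft_force: [0.1, -0.5, 0.4]
grip_width: 0.573
time: 46.7
position: [0.6626, -0.1424, 0.1841]
tool_rot: [3.137, -0.156, 0.0]
ft_force: [0.9, 0.0, -0.1]
grip_width: 0.571
t 46.7 pos [ 0.6626 -0.1424  0.1841] th -5.7 F [ 0.9  0.  -0.1] w 0.571 tilt [ 0.    -0.001]
turn [ 0.001 -0.    -0.012]
dp cm in (turned) tool axes [2.42 2.9  6.41]
```

```bash
python3 -m crank '{"dp":[[1.2,1.5,0],[1.2,1.2,1],[0,0,2],[0,0,2.5],[0,0,2.5],[0,0,1.6],[0,0,0.8],[0,0,0.2]],"delta_rot":[[0,0,-0.012],[0,0,0],[0,0,0],[0,0,0],[0,0,0],[0,0,0],[0,0,0],[0,0,0]]}'
python3 -c "
from h import *
go(w(BED,.1067,.003,.077),-5)"
```

```text
time: 47.5
position: [0.6837, -0.1683, 0.077]
tool_rot: [3.138, -0.135, -0.002]
ft_force: [0.4, 0.0, 0.2]
grip_width: 0.575
t 47.5 pos [ 0.6837 -0.1683  0.077 ] th -4.9 F [0.4 0.  0.2] w 0.575 tilt [-0.001 -0.   ]
turn [0.    0.001 0.001]
dp cm in (turned) tool axes [0.09 0.51 0.  ]
```

Straddling the bar; grip and slide shut.

```bash
python3 -m crank '{"dp":[[0,0,0],[0,0,0],[0,0,0],[0,0,0],[0,0,0],[0,0,0],[0,0,0],[0,0,0]],"delta_rot":[[0,0,0],[0,0,0],[0,0,0],[0,0,0],[0,0,0],[0,0,0],[0,0,0],[0,0,0]]}' 1.2 20
python3 -m crank '{"dp":[[-1,0,0],[-2,0,0],[-2,0,0],[-2,0,0],[-2,0,0],[-2,0,0],[-2,0,0],[-1,0,0]],"delta_rot":[[0,0,0],[0,0,0],[0,0,0],[0,0,0],[0,0,0],[0,0,0],[0,0,0],[0,0,0]]}'
python3 -m crank '{"dp":[[-0.5,0,0],[-0.5,0,0],[-0.5,0,0],[-0.5,0,0],[-0.2,0,0],[0,0,0],[0,0,0],[0,0,0]],"delta_rot":[[0,0,0],[0,0,0],[0,0,0],[0,0,0],[0,0,0],[0,0,0],[0,0,0],[0,0,0]]}'
python3 -c "
from h import *
s=go(w(BED,-.0633,.003,.077),-5);print(loc(BED,s['position']))"
```

```text
time: 48.3
position: [0.6845, -0.1675, 0.0781]
tool_rot: [-3.138, 0.134, -0.001]
ft_force: [-1.0, -0.2, 2.7]
grip_width: 0.228
time: 49.1
position: [0.5439, -0.1547, 0.078]
tool_rot: [-3.137, 0.133, -0.003]
ft_force: [3.2, 1.2, 2.8]
grip_width: 0.228
time: 49.9
position: [0.5233, -0.1529, 0.078]
tool_rot: [-3.137, 0.133, -0.0]
ft_force: [0.5, 4.5, 7.7]
grip_width: 0.23
t 49.9 pos [ 0.5233 -0.1529  0.078 ] th -4.8 F [0.5 4.5 7.7] w 0.230 tilt [0.    0.001]
turn [-0.001  0.     0.003]
dp cm in (turned) tool axes [-0.79  0.66  0.1 ]
[-0.05537096  0.00958241]
```

```bash
python3 -m crank '{"dp":[[-0.2,0.05,0],[-0.2,0.05,0],[-0.2,0,0],[-0.2,0,0],[-0.1,0,0],[-0.1,0,0],[0,0,0],[0,0,0]],"delta_rot":[[0,0,0],[0,0,0],[0,0,0],[0,0,0],[0,0,0],[0,0,0],[0,0,0],[0,0,0]]}'
python3 -c "
from h import *
s=go(w(BED,-.0633,.003,.077),-5);print(loc(BED,s['position']))"
```

```text
time: 50.7
position: [0.5151, -0.1522, 0.078]
tool_rot: [-3.137, 0.131, -0.006]
ft_force: [5.2, 5.6, 3.3]
grip_width: 0.224
t 50.7 pos [ 0.5151 -0.1522  0.078 ] th -4.8 F [5.2 5.6 3.3] w 0.224 tilt [0.004 0.001]
turn [-0.002 -0.004  0.004]
dp cm in (turned) tool axes [0.03 0.66 0.1 ]
[-0.06355723  0.0095773 ]
```

```bash
python3 -m crank '{"dp":[[-0.1,0,0],[-0.1,0,0],[-0.1,0,0],[-0.1,0,0],[0,0,0],[0,0,0],[0,0,0],[0,0,0]],"delta_rot":[[0,0,0],[0,0,0],[0,0,0],[0,0,0],[0,0,0],[0,0,0],[0,0,0],[0,0,0]]}'
python3 -c "
from h import *
s=go(w(BED,-.0633,.003,.077),-5);print(loc(BED,s['position']))"
```

```text
time: 51.5
position: [0.515, -0.1521, 0.078]
tool_rot: [3.138, -0.13, 0.019]
ft_force: [18.4, 3.3, -10.5]
grip_width: 0.232
t 51.5 pos [ 0.515  -0.1521  0.078 ] th -4.7 F [ 18.4   3.3 -10.5] w 0.232 tilt [ 0.012 -0.002]
turn [ 0.001 -0.012  0.005]
dp cm in (turned) tool axes [0.04 0.66 0.1 ]
[-0.0636956   0.00958319]
```

```bash
python3 -m crank '{"dp":[[0.3,0,0],[0,0,0],[0,0,0],[0,0,0],[0,0,0],[0,0,-2],[0,0,-4],[0,0,-4]],"delta_rot":[[0,0,0],[0,0,0],[0,0,0],[0,0,0],[0,0,0],[0,0,0],[0,0,0],[0,0,0]]}' 5
python3 -c "
from h import *
s=go(w(BED,-.0596,-.1645,.12),-5)
s=ctrl.get_image('side');t=ctrl.get_image('top')
cv2.imwrite('pics/s16.png',cv2.resize(s[200:310,310:480],None,fx=4.4,fy=4.4,interpolation=2))
cv2.imwrite('pics/t16.png',cv2.resize(t[90:210,325:445],None,fx=5,fy=5,interpolation=2))
"
```

```text
time: 52.3
position: [0.5107, -0.1541, 0.178]
tool_rot: [3.138, -0.135, -0.004]
ft_force: [1.2, -0.1, 0.1]
grip_width: 0.573
t 52.3 pos [ 0.5107 -0.1541  0.178 ] th -4.9 F [ 1.2 -0.1  0.1] w 0.573 tilt [-0.002 -0.   ]
turn [0.    0.002 0.002]
dp cm in (turned) tool axes [ 0.84 17.18  5.8 ]
```

View pics/s16.png

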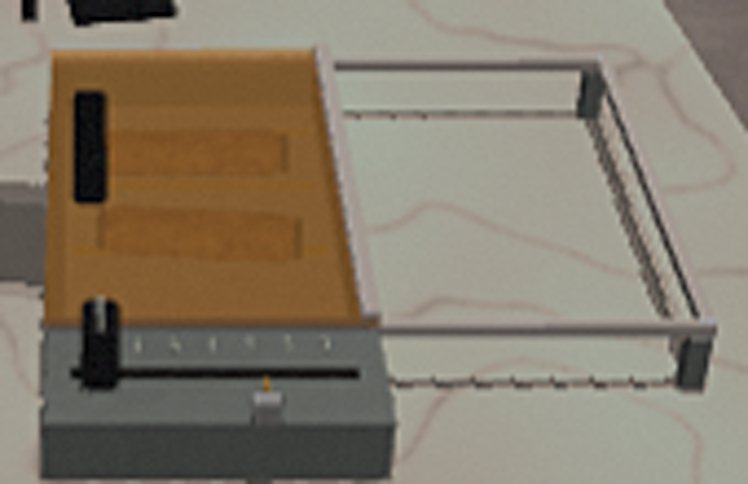

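View pics/t16.png

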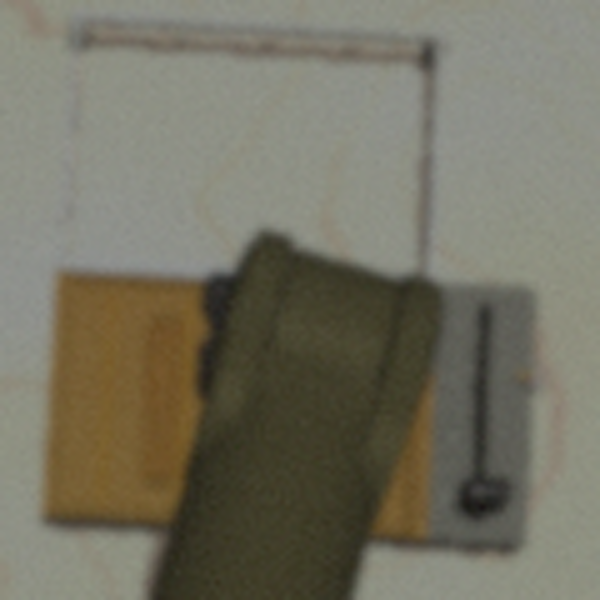

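```bash
python3 -m crank '{"dp":[[0.2,3,0],[0.3,4,0],[0.3,4,0],[0,4,1],[0,2,2],[0,0,2],[0,0,0.8],[0,0,0]],"delta_rot":[[0,0,0],[0,0,0],[0,0,0],[0,0,0],[0,0,0],[0,0,0],[0,0,0],[0,0,0]]}'
python3 -c "
from h import *
s=go(w(BED,-.0596,-.1645,.074),-5)"
```

```text
time: 53.2
position: [0.5044, -0.3229, 0.1179]
tool_rot: [-3.137, 0.133, 0.005]
ft_force: [-0.1, 0.6, 1.1]
grip_width: 0.572
t 53.2 pos [ 0.5044 -0.3229  0.1179] th -4.8 F [-0.1  0.6  1.1] w 0.572 tilt [-0.003  0.002]
turn [-0.001  0.003  0.003]
dp cm in (turned) tool axes [-0.02  0.31  4.39]
```

```bash
python3 -m crank '{"dp":[[0,0.2,0.5],[0,0,1],[0,0,1],[0,0,0.8],[0,0,0.7],[0,0,0.3],[0,0,0],[0,0,0]],"delta_rot":[[0,0,0],[0,0,0],[0,0,0],[0,0,0],[0,0,0],[0,0,0],[0,0,0],[0,0,0]]}'
python3 -m crank '{"dp":[[0,0,0],[0,0,0],[0,0,0],[0,0,0],[0,0,0],[0,0,0],[0,0,0],[0,0,0]],"delta_rot":[[0,0,0],[0,0,0],[0,0,0],[0,0,0],[0,0,0],[0,0,0],[0,0,0],[0,0,0]]}' 1.2 15
python3 -c "
from h import *
s=go(w(BED,-.0596+.0836,-.1645,.074),-5);print(loc(BED,s['position']))"
```

```text
time: 54.0
position: [0.5053, -0.3261, 0.0767]
tool_rot: [3.139, -0.134, 0.001]
ft_force: [-0.3, -0.2, 0.7]
grip_width: 0.576
time: 54.8
position: [0.5051, -0.3259, 0.0766]
tool_rot: [-3.139, 0.134, 0.0]
ft_force: [-0.7, -0.1, 1.0]
grip_width: 0.227
t 54.8 pos [ 0.5051 -0.3259  0.0766] th -4.9 F [-0.7 -0.1  1. ] w 0.227 tilt [-0.  0.]
turn [-0.     0.     0.002]
dp cm in (turned) tool axes [8.25 0.   0.26]
[-0.05852097 -0.16439179]
```

```bash
python3 -m crank '{"dp":[[1,0,0],[1.3,0,0],[1.3,0,0],[1.3,0,0],[1.3,0,0],[1.3,0,0],[0.5,0,0],[0.25,0,0]],"delta_rot":[[0,0,0],[0,0,0],[0,0,0],[0,0,0],[0,0,0],[0,0,0],[0,0,0],[0,0,0]]}'
python3 -m crank '{"dp":[[0,0,0],[0,0,0],[0,0,0],[0,0,0],[0,0,0],[0,0,0],[0,0,0],[0,0,0]],"delta_rot":[[0,0,0],[0,0,0],[0,0,0],[0,0,0],[0,0,0],[0,0,0],[0,0,0],[0,0,0]]}'
python3 -c "
from h import *
s=go(w(BED,-.0596+.0836,-.1645,.074),-5);print(loc(BED,s['position']))"
```

```text
time: 55.6
position: [0.5879, -0.3334, 0.0766]
tool_rot: [3.138, -0.133, 0.0]
ft_force: [-1.9, -0.7, 2.9]
grip_width: 0.227
time: 56.4
position: [0.5873, -0.3333, 0.0766]
tool_rot: [3.138, -0.134, 0.0]
ft_force: [1.5, -4.2, 0.5]
grip_width: 0.229
t 56.4 pos [ 0.5873 -0.3333  0.0766] th -4.9 F [ 1.5 -4.2  0.5] w 0.229 tilt [ 0.    -0.001]
turn [ 0.001 -0.     0.002]
dp cm in (turned) tool axes [-0.   -0.01  0.26]
[ 0.024015   -0.16464661]
```

Release, retreat and check.

```bash
python3 -m crank '{"dp":[[0,0,0],[0,0,0],[0,0,0],[0,0,0],[0,0,0],[0,0,-2],[0,0,-4],[0,0,-4]],"delta_rot":[[0,0,0],[0,0,0],[0,0,0],[0,0,0],[0,0,0],[0,0,0],[0,0,0],[0,0,0]]}' 5
python3 -m crank '{"dp":[[-1,-3,-2],[-1,-4,-2],[-1,-4,-2],[-1,-4,0],[-1,-4,0],[-1,-4,0],[0,-4,0],[0,-4,0]],"delta_rot":[[0,0,0],[0,0,0],[0,0,0],[0,0,0],[0,0,0],[0,0,0],[0,0,0],[0,0,0]]}'
python3 -c "
from h import *
s=ctrl.get_image('side');t=ctrl.get_image('top')
cv2.imwrite('pics/s17f.png',s)
cv2.imwrite('pics/s17c.png',cv2.resize(s[255:305,345:405],None,fx=12,fy=12,interpolation=2))
cv2.imwrite('pics/t17.png',cv2.resize(t[145:205,400:440],None,fx=10,fy=10,interpolation=2))
"
```

```text
time: 57.2
position: [0.5868, -0.3324, 0.1769]
tool_rot: [-3.138, 0.134, 0.003]
ft_force: [1.2, -0.2, 0.3]
grip_width: 0.571
time: 58.0
position: [0.5535, -0.0173, 0.237]
tool_rot: [-3.137, 0.133, -0.001]
ft_force: [0.7, 0.1, -0.2]
grip_width: 0.575
```

View pics/s17c.png

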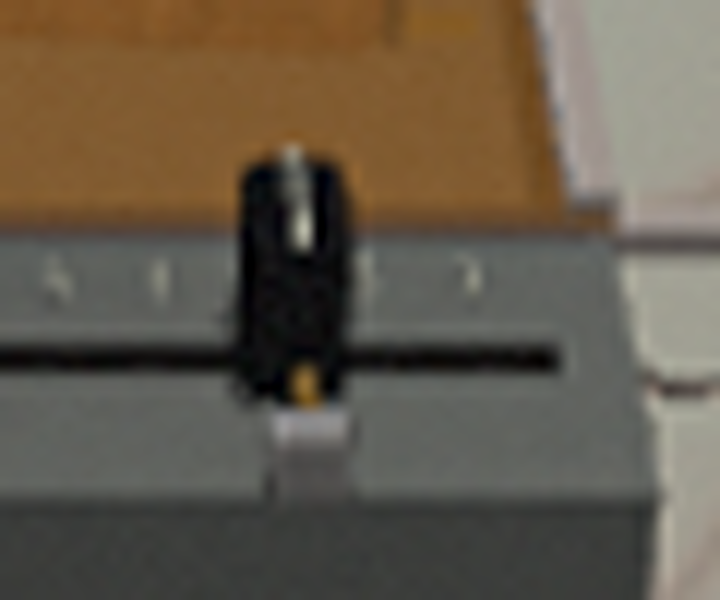

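View pics/t17.png

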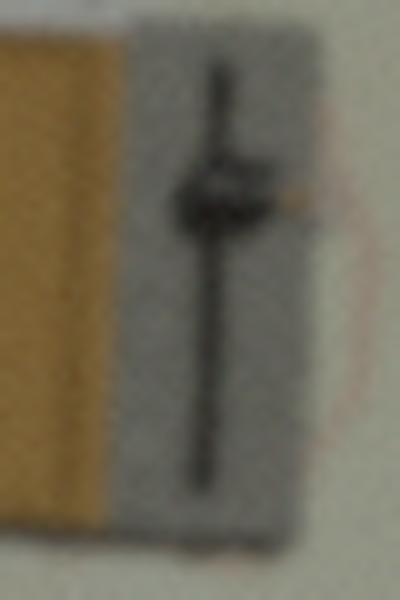

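View pics/s17f.png

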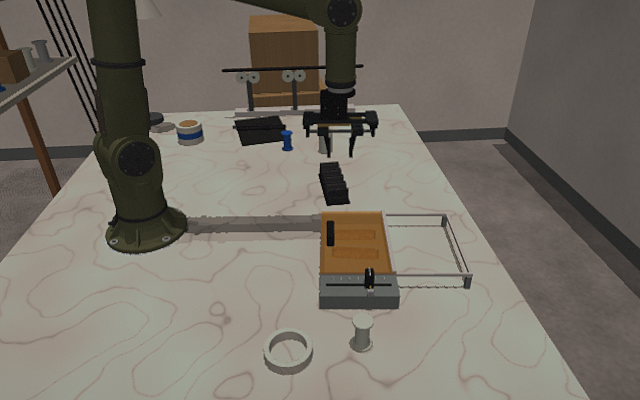

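```bash
python3 -c "
from h import *
C=lambda x,y:cr((x,y),345,255,12);T=lambda x,y:cr((x,y),400,145,10)
f=lambda n,p,z: loc(BED,onz(n,p,z)).round(4).tolist()
print('index',f('side',[C(291,155),C(303,245)],.082),'ptr',f('side',[C(305,367),C(308,405),C(273,415),C(352,415)],.058))
print('top',f('top',[T(215,175),T(228,185)],.082),f('top',[T(293,200)],.058))
import cv2
s=cv2.imread('pics/s17f.png');cv2.imwrite('pics/s17d.png',cv2.resize(s[263:300,360:385],None,fx=20,fy=16,interpolation=2))
"
```

```text
index [[0.0229, -0.1519], [0.0231, -0.1771]] ptr [[0.0239, -0.1838], [0.0236, -0.1939], [0.017, -0.1966], [0.0315, -0.1966]]
top [[0.0267, -0.1539], [0.0235, -0.1583]] [[0.0246, -0.1851]]
```

View pics/s17d.png

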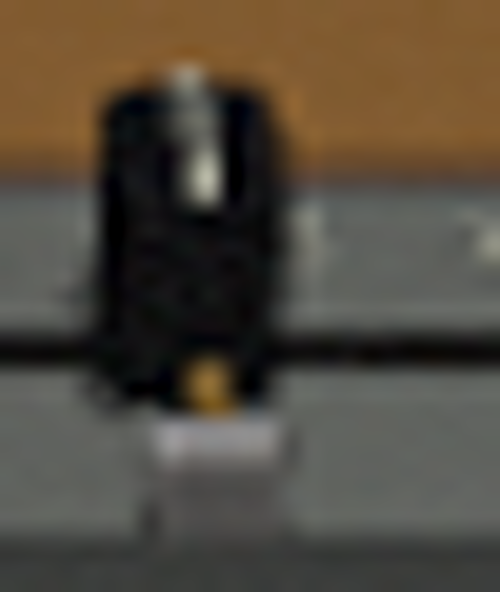

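```bash
python3 -m crank '{"dp":[[1,3,0],[1,4,0],[1,4,0],[1,4,0],[0,4,0],[0,4,0],[0,4,0],[0,3,0]],"delta_rot":[[0,0,0],[0,0,0],[0,0,0],[0,0,0],[0,0,0],[0,0,0],[0,0,0],[0,0,0]]}'
python3 -c "
from h import *
s=go(w(BED,.024,-.1645,.12),-5)"
```

```text
time: 58.9
position: [0.5669, -0.3247, 0.2367]
tool_rot: [3.137, -0.138, -0.001]
ft_force: [0.2, -0.5, -0.4]
grip_width: 0.575
t 58.9 pos [ 0.5669 -0.3247  0.2367] th -5.0 F [ 0.2 -0.5 -0.4] w 0.575 tilt [-0.    -0.001]
turn [ 0.001  0.    -0.   ]
dp cm in (turned) tool axes [ 2.11  0.66 11.67]
```

```bash
python3 -m crank '{"dp":[[1,0.4,1],[1.1,0.3,2],[0,0,2],[0,0,2],[0,0,2],[0,0,1.7],[0,0,1],[0,0,0]],"delta_rot":[[0,0,0],[0,0,0],[0,0,0],[0,0,0],[0,0,0],[0,0,0],[0,0,0],[0,0,0]]}'
python3 -c "
from h import *
s=go(w(BED,.024,-.1645,.0766),-5)"
```

```text
time: 59.7
position: [0.5878, -0.3296, 0.118]
tool_rot: [-3.138, 0.134, 0.004]
ft_force: [-0.6, 0.7, 0.2]
grip_width: 0.575
t 59.7 pos [ 0.5878 -0.3296  0.118 ] th -4.9 F [-0.6  0.7  0.2] w 0.575 tilt [-0.002  0.001]
turn [-0.001  0.002  0.002]
dp cm in (turned) tool axes [-0.02  0.36  4.14]
```

```bash
python3 -m crank '{"dp":[[0,0.2,0.5],[0,0.1,1],[0,0,1],[0,0,0.8],[0,0,0.6],[0,0,0.2],[0,0,0],[0,0,0]],"delta_rot":[[0,0,0],[0,0,0],[0,0,0],[0,0,0],[0,0,0],[0,0,0],[0,0,0],[0,0,0]]}'
python3 -m crank '{"dp":[[0,0,0],[0,0,0],[0,0,0],[0,0,0],[0,0,0],[0,0,0],[0,0,0],[0,0,0]],"delta_rot":[[0,0,0],[0,0,0],[0,0,0],[0,0,0],[0,0,0],[0,0,0],[0,0,0],[0,0,0]]}' 1.2 15
python3 -c "
from h import *
s=go(w(BED,.0251,-.1645,.0766),-5);print(loc(BED,s['position']))"
```

```text
time: 60.5
position: [0.5886, -0.3331, 0.0789]
tool_rot: [3.139, -0.133, 0.001]
ft_force: [0.5, -0.4, -0.0]
grip_width: 0.575
time: 61.3
position: [0.5883, -0.333, 0.0787]
tool_rot: [-3.139, 0.134, 0.0]
ft_force: [-0.7, 0.1, 0.3]
grip_width: 0.229
t 61.3 pos [ 0.5883 -0.333   0.0787] th -4.9 F [-0.7  0.1  0.3] w 0.229 tilt [-0.  0.]
turn [-0.     0.     0.002]
dp cm in (turned) tool axes [0.01 0.02 0.21]
[ 0.02497668 -0.16426947]
```

```bash
python3 -m crank '{"dp":[[0,0,0],[0,0,0],[0,0,0],[0,0,0],[0,0,0],[0,0,-2],[0,0,-4],[0,0,-4]],"delta_rot":[[0,0,0],[0,0,0],[0,0,0],[0,0,0],[0,0,0],[0,0,0],[0,0,0],[0,0,0]]}' 5
python3 -m crank '{"dp":[[-1,-3,-2],[-1,-4,-2],[-1,-4,-2],[-1,-4,0],[-1,-4,0],[-1,-4,0],[0,-4,0],[0,-4,0]],"delta_rot":[[0,0,0],[0,0,0],[0,0,0],[0,0,0],[0,0,0],[0,0,0],[0,0,0],[0,0,0]]}'
python3 -c "
from h import *
s=ctrl.get_image('side');t=ctrl.get_image('top')
cv2.imwrite('pics/s18f.png',s)
cv2.imwrite('pics/s18c.png',cv2.resize(s[255:305,345:405],None,fx=12,fy=12,interpolation=2))
cv2.imwrite('pics/s18d.png',cv2.resize(s[263:300,360:385],None,fx=20,fy=16,interpolation=2))
cv2.imwrite('pics/s18b.png',cv2.resize(s[200:310,300:480],None,fx=4,fy=4,interpolation=2))
"
```

```text
time: 62.1
position: [0.5878, -0.3327, 0.1789]
tool_rot: [-3.138, 0.134, 0.003]
ft_force: [0.2, -0.8, 0.3]
grip_width: 0.574
time: 62.9
position: [0.5546, -0.0174, 0.239]
tool_rot: [-3.137, 0.133, -0.002]
ft_force: [0.4, 0.7, 0.4]
grip_width: 0.571
```

View pics/s18c.png

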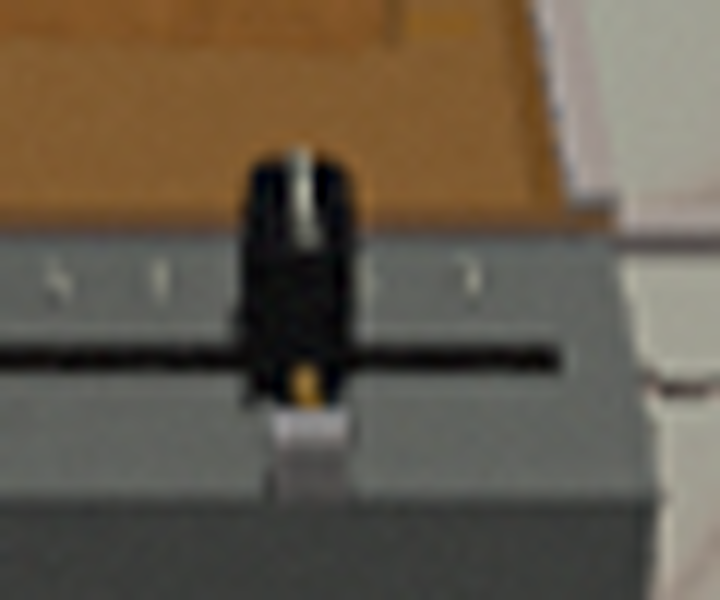

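View pics/s18d.png

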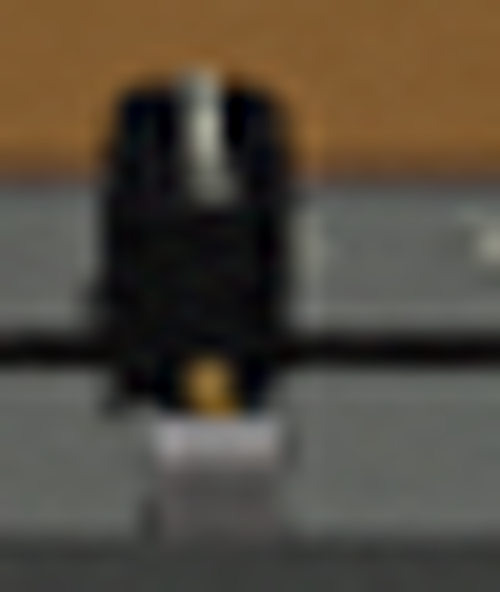

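View pics/s18b.png

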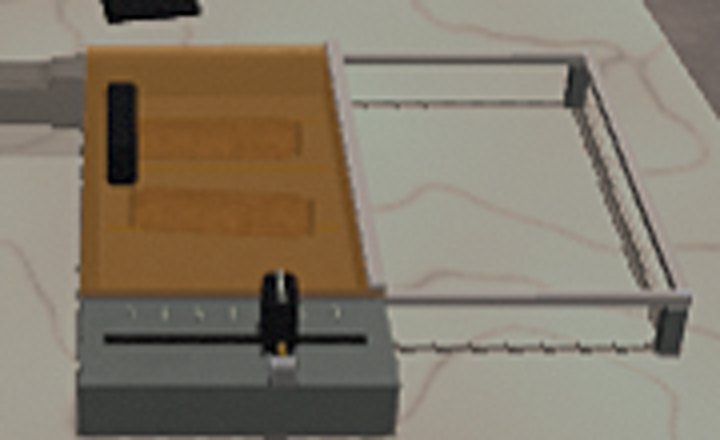

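```bash
python3 -c "
from h import *
C=lambda x,y:cr((x,y),345,255,12)
print(loc(BED,onz('side',[C(299,155),C(308,245)],.082)).round(4))
print(ctrl.close_job())"
```

```text
[[ 0.0244 -0.1519]
 [ 0.024  -0.1771]]
the job is handed in; nothing more can be done
None
```

The job is handed in, at about 63 s of the 210 s allowed.

**What I did**
1. Slid the dimmer back to its off stop.
2. Slid the shield to its open stop.
3. Pulled out the two handles that were there (slots y = -72 and y = 63) at a 25 N grip setting and laid them flat in the bed.
4. Slid the shield to its shut stop.
5. Set the dimmer last.

**Handle knocked aside:** while I was carrying the second handle, the first was knocked against the far wall of the bed. I regrasped it and drew it back so it lay clear of the wall before shutting the shield.

**Last checks**
- **Handles:** both lie flat and apart under the shut shield, and all four case slots are empty.
- **Shield:** it covers the whole trough; its travel from stop to stop measured about 170 mm.
- **Dimmer:** my first setting read about 1 mm short of the pointer, so I regripped and corrected it. In the last image the index is at x = 24.2 mm and the pointer at about 23.8 mm, within a pixel.
- **Other objects:** the spools, tape roll and sealer bottle look where they were.

**Disagreements**
- **Shield at the start:** it appeared about 10–13 mm short of fully shut, before I had touched anything. The dimmer was up at that point.
- **Camera views:** the two differ by a few millimetres in places, so for the final dimmer setting I relied on the side view.

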